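Make up two painting kits

ROBOT

A 7-joint arm with a two-finger parallel gripper is mounted at the origin on the work surface. World frame = base frame: x ahead of the robot, y to its left, z up, the work surface at z = 0. Lengths are in m, angles in rad, forces in N, time in s.
With the tool pointing down it reaches from about 0.4 to 0.85 m from the base axis. Payload 4.5 kg.
Tool frame: the origin (TCP) lies midway between the tips of the shut fingers; the grasp point (between the pads) lies 19 mm behind it (pinch_z is the distance from the TCP to the grasp point, in m); z points along the fingers, y is the direction in which the jaws open and shut (so a half turn about z gives the same grasp; the last joint's range is limited). The gripper opens to 85 mm and grips with 20 to 120 N. Pads are 22 mm wide; open, the fingers measure 114 mm over their backs; the gripper's body (76 mm by 85 mm) begins 54 mm behind the grasp point. The pads swing forward as they close: fully open they stand 13 mm farther back than shut.
Start: joints at [1.379, 0.689, -0.195, 1.565, 0.157, 0.902, -0.215], TCP at [0.14, -0.609, 0.199] pointing down, gripper open.
Joint ranges: [-3.01, 3.01], [-0.46, 2.08], [-1.47, 1.51], [0.13, 2.56], [-1, 4.14], [0.04, 2.09], [-2.66, 2.66]. Speed limits (rad/s): [2.57, 2.57, 3.14, 3.14, 3.14, 3.14, 3.14].

INTERFACE

Orientations are given as a 3x3 rotation matrix whose columns are the frame's x, y, z axes.
In Python, from plant import observe, snapshot, job_done, pinch_z gives the robot as it stands. The module is installed in compiled form; this text tells all that it offers.
- The arm moves only by the tool send_rows, never from a script. Its argument "rows" is a list of rows, each a list of 3 entries, a list of its own where there are three numbers: the shift along the world's x, y, z in cm, then the turn, a rotation vector about the world's x, y, z in degrees, then the finger opening in cm, from 0 to 8.54. A call has 1 to 5 rows; each row shifts and turns the pose as measured when the row begins; what a row does not reach is not made up. A row lasts 1/8 s, in which the tool goes at most 62.5 mm and 10.7 degrees, less where a joint would pass 70% of its speed; a pose out of reach is approached as far as the arm can. A call with a gripper value outside its range is refused whole. The fingers move at their own pace and stop on an object; the grip force is fixed at half the most. Time passes only in rows, so rows that do not move let the fingers close. It gives the time, the measured TCP pose, the force and the opening at its end, in the units of the state.
- observe(): the state, without advancing time (a new reading comes with each control period).
- snapshot(name): name is "scene" or "top" or "wrist"; returns a dict with "img" (384x512x3 uint8, red, green, blue), "mtx" (3x3 intrinsics, pixels), "xyz" and "orientation" of the camera in the world. Camera axes: x right, y up, looking along -z (the intrinsics and any distortion apply to the point x, -y, -z); pixel columns grow to the right and rows downward; lengths in m; the calibration is good to about 2 mm. A picture is of the moment at which its call begins. There is no depth.
- job_done(): hands the job in, once; it reports no verdict.
The state is a dict: "clock": time; "qpos": joint angles; "qvel": joint speeds; "effort": joint torques, N m; "eef_pos": TCP position; "ee_rot": TCP orientation; "ft_force": force on the tool from outside, world axes, zero at the start; "ft_torque": the same for the moment, N m; "gripper_width": finger opening in m.
Only numpy, scipy, OpenCV 4.12 (cv2) and the standard library are available. Lean on these libraries where they do the work, as an engineer would, in place of code of your own. Each camera call takes 0.05 s, during which the arm holds its last target.

TASK

Make up two painting kits from the stock on the cutting mat: the round paint pot and the square cement bottle go into the shorter tray with two pockets; the tall dropper bottle, the steel mixing cup and the flat thinner bottle go into the longer tray with three pockets. Stand one thing in each pocket, upright and flat on the tray's floor, and never let anything tip over. Leave the short squat dropper bottle, the brush jar and the grey primer jar where they stand.

Things in the scene. Friction and masses are not known exactly. Their poses are not given: they have to be found in the camera images.
- tray_two: Shorter plywood kit tray, fixed to the bench: 112 mm (its y) by 58 mm (its x), two equal pockets in a row along y, each 50 x 50 mm inside, centres at y = -27 and +27 mm, x = 0. Floor 4 mm thick; walls and divider 4 mm thick, tops 14 mm above the bench. Origin at the centre of the underside, on the bench, z up.
- tray_three: Longer plywood kit tray, fixed to the bench: 194 mm (its y) by 58 mm (its x), three pockets in a row along y: a long one 78 mm (y) by 50 mm inside, centre y = -54 mm, and two of 50 x 50 mm, centres y = +14 and +68 mm; all at x = 0. Floor 4 mm thick; walls and dividers 4 mm thick, tops 14 mm above the bench. Origin at the centre of the underside, on the bench, z up.
- tall_dropper: Tall slim white dropper bottle with a tapered black cap, 82 mm high; round body 26 mm in diameter up to 52 mm. Stands upright on the bench; origin at the centre of its underside, z up.
- paint_pot: Round paint pot, 34 mm in diameter and 46 mm high, white below and with a wide flat black lid over its top 16 mm; straight sides. Stands upright on the bench; origin at the centre of its underside, z up.
- square_bottle: Square amber glass cement bottle: body 32 x 32 mm (sides along its x and y) and 48 mm high, with a round black cap 22 mm in diameter up to 74 mm. Stands upright on the bench; origin at the centre of its underside, z up.
- flat_bottle: Flat rectangular grey thinner bottle: body 28 mm (along its x) by 60 mm (along its y) and 52 mm high, with a round white cap 18 mm in diameter up to 72 mm. It fits only the long pocket of the longer tray. Stands upright on the bench; origin at the centre of its underside, z up.
- mixing_cup: Open straight-sided steel mixing cup, 34 mm in diameter, 48 mm high, wall 2 mm. Stands upright on the bench; origin at the centre of its underside, z up.
- short_dropper: Short squat white dropper bottle with a narrow tapered black cap, 52 mm high, round body 38 mm in diameter up to 26 mm: not part of any kit, it stays where it is. Stands upright on the bench; origin at the centre of its underside, z up.
- brush_jar: Bystander: glass jar 72 mm in diameter and 90 mm high, full of paint brushes that reach up to about 200 mm. Stands upright on the bench; origin at the centre of its underside, z up.
- primer_jar: Bystander: closed grey jar with a black lid, 60 mm in diameter and 75 mm high. Stands upright on the bench; origin at the centre of its underside, z up.
Things that resemble listed ones, but are neither listed nor needed, are in the scene too. Several things look just like the square_bottle: the one meant starts farthest to the robot's left.

How it is judged:
By the outcome, as a careful person would: the job done as asked, in the order asked, and still so for the second after the job is handed in, with the robot touching nothing.
It also fails if it takes over 109 s, if anything falls off the work surface, if the arm or the gripper's body presses on something with over 40 N, if the wrist force passes 120 N, or if a joint passes its speed limit or range.

## Working session

There is one attempt and no reset: what is moved stays moved. The work goes in short steps, Python scripts to look and compute and a tool call to move; the robot and the scene stay as the last step left them, time stands still between calls to the robot, and variables do not carry over. Pictures are saved under pics/ and viewed, and the job is handed in when it is done.

Besides the shell and the picture viewer there is one more tool, called after ">>>" in YAML: its name, and indented under it one key for each argument. send_rows: Moves the arm, as the interface text tells. Its arguments: {"type":"object","properties":{"rows":{"type":"array","items":{"type":"array"}}},"required":["rows"]}

```bash
mkdir -p pics; cat > h.py <<'E'
import numpy as np, cv2
from plant import observe, snapshot
def take(name,fn=None):
    s=snapshot(name)
    if fn: cv2.imwrite('pics/'+fn,s['img'][:,:,::-1])
    np.savez('last_'+name+'.npz',**{k:np.array(s[k]) for k in ('img','mtx','xyz','orientation')})
    return s
def load(name): return dict(np.load('last_'+name+'.npz'))
def R(s):
    r=np.array(s['orientation'],float)
    return r
def ray(s,u,v):
    d=np.linalg.inv(s['mtx'])@np.array([u,v,1.]); d=np.array([d[0],-d[1],-d[2]])
    return np.array(s['xyz']),R(s)@d
def onz(s,u,v,z):
    o,d=ray(s,u,v); return o+d*(z-o[2])/d[2]
def proj(s,p):
    c=R(s).T@(np.array(p)-s['xyz']); q=s['mtx']@np.array([c[0],-c[1],-c[2]]); return q[:2]/q[2]
E
python3 - <<'E'
from h import *
for n in ('scene','top','wrist'):
    s=take(n,n+'0.png'); print(n,{k:s[k] for k in s if k!='img'})
o=observe(); print(o['clock'],o['eef_pos'],o['ee_rot'],o['gripper_width'],o['ft_force'])
E
```

```text
scene {'mtx': array([[366.13233299,   0.        , 247.20840776],
       [  0.        , 366.13233299, 188.8052098 ],
       [  0.        ,   0.        ,   1.        ]]), 'xyz': array([1.18832196, 0.30316941, 0.79170099]), 'orientation': array([[-0.41968377, -0.6685259 ,  0.6139533 ],
       [ 0.90761327, -0.30150187,  0.29212116],
       [-0.01018249,  0.67983067,  0.73329842]])}
top {'mtx': array([[433.77794909,   0.        , 253.36698305],
       [  0.        , 433.77794909, 194.21291434],
       [  0.        ,   0.        ,   1.        ]]), 'xyz': array([0.35741723, 0.01057905, 1.30506505]), 'orientation': array([[-0.02774124,  0.98602692, -0.16425995],
       [-0.99946923, -0.0245526 ,  0.02141112],
       [ 0.01707893,  0.16476674,  0.98618468]])}
wrist {'mtx': array([[292.01938537,   0.        , 257.11919188],
       [  0.        , 292.01938537, 190.40043741],
       [  0.        ,   0.        ,   1.        ]]), 'xyz': array([ 0.20606414, -0.59322897,  0.37219736]), 'orientation': array([[ 0.22427106,  0.93770679,  0.26534594],
       [-0.97452472,  0.21635982,  0.05907618],
       [-0.00201407, -0.27183525,  0.96234169]])}
0.15 [ 0.13978958 -0.6086187   0.1983805 ] [[ 9.74596260e-01  2.23968673e-01 -4.03341700e-04]
 [ 2.23969016e-01 -9.74595348e-01  1.33668508e-03]
 [-9.37193615e-05 -1.39306432e-03 -9.99999025e-01]] 0.0852077681756953 [-0.22840001 -0.12208988  0.35786495]
```

View pics/scene0.png

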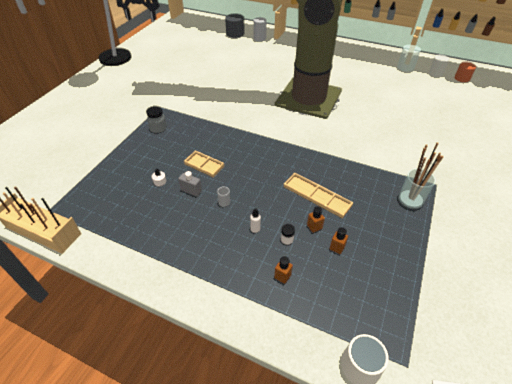

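View pics/top0.png

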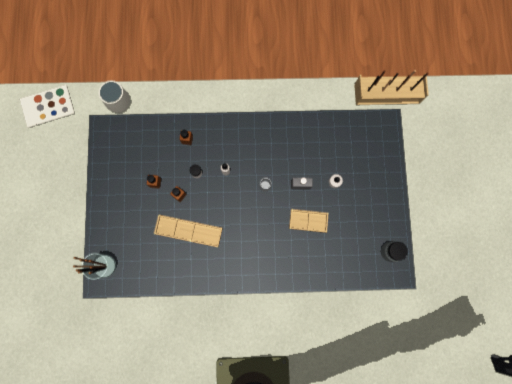

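```bash
python3 - <<'E'
from h import *
s=load('top'); cv2.imwrite('pics/topc.png',cv2.resize(s['img'][115:265,130:350,::-1],None,fx=3.6,fy=3.6,interpolation=cv2.INTER_CUBIC))
t=load('scene'); cv2.imwrite('pics/scec.png',cv2.resize(t['img'][140:290,140:360,::-1],None,fx=3.6,fy=3.6,interpolation=cv2.INTER_CUBIC))
for n,u,v,z in [('sqL',153,181,.074),('sqM',178,193,.074),('sqF',186,135,.074),('pot',196,170,.046),('tall',225,167,.08),('cup',265,184,.048),('flat',303,181,.07),('short',336,181,.05),('brush',100,265,.05),('primer',397,251,.075),('t3',188,231,.01),('t2',309,221,.01)]:
    p=onz(s,u,v,z); print(n,p.round(3),proj(t,p).round(0), np.hypot(p[0],p[1]).round(3))
E
```

```text
sqL [0.608 0.272 0.074] [339. 226.] 0.666
sqM [0.571 0.2   0.074] [315. 206.] 0.605
sqF [0.744 0.177 0.074] [282. 256.] 0.764
pot [0.644 0.151 0.046] [286. 227.] 0.662
tall [0.643 0.064 0.08 ] [255. 207.] 0.646
cup [ 0.596 -0.052  0.048] [223. 190.] 0.599
flat [ 0.598 -0.162  0.07 ] [188. 173.] 0.62
short [ 0.6   -0.262  0.05 ] [159. 168.] 0.655
brush [0.374 0.424 0.05 ] [414. 187.] 0.565
primer [ 0.389 -0.418  0.075] [154. 110.] 0.571
t3 [0.467 0.18  0.01 ] [316. 193.] 0.501
t2 [ 0.487 -0.182  0.01 ] [203. 162.] 0.52
```

View pics/topc.png

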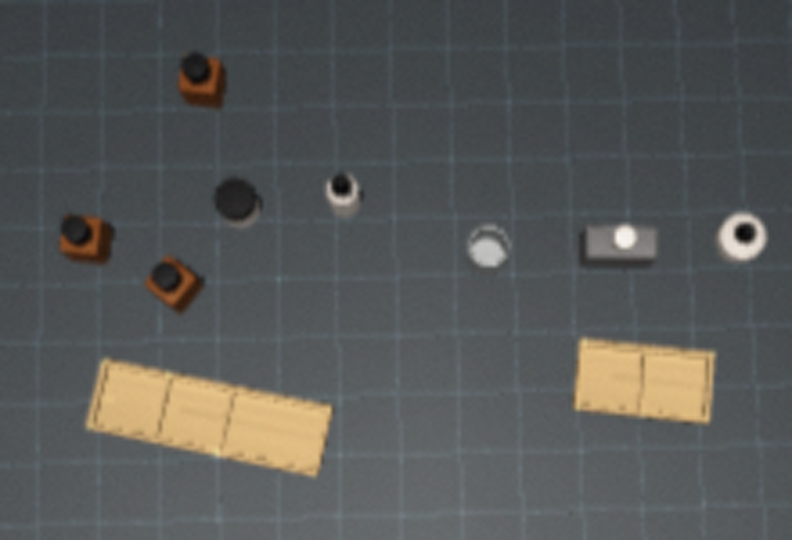

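View pics/scec.png

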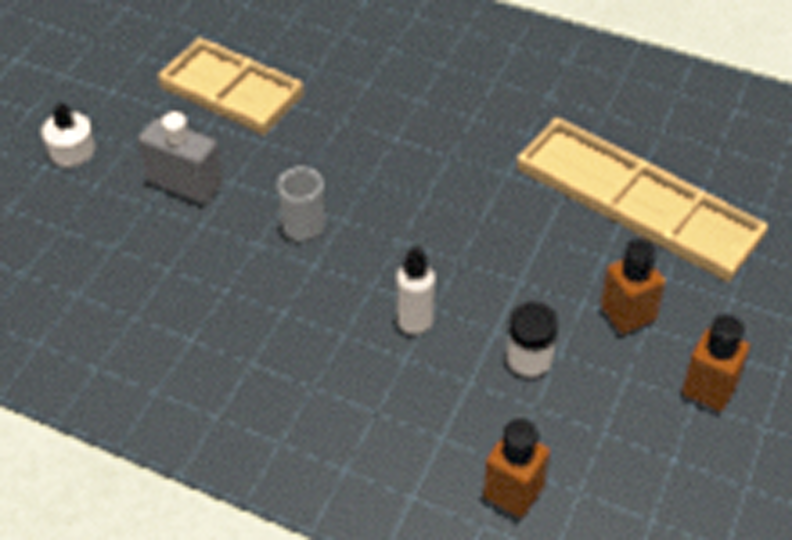

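>>> send_rows:
  rows:
    - [[3.4, 5, 1], [0, 0, 8], 6]
    - [[3.4, 5, 1], [0, 0, 8], 6]
    - [[3.4, 5, 1], [0, 0, 8], 6]
    - [[3.4, 5, 1], [0, 0, 8], 6]
    - [[3.4, 5, 0], [0, 0, 8], 6]

```text
clock: 0.78
eef_pos: [0.3091, -0.3557, 0.2377]
ee_rot: [[0.593, 0.805, -0.001], [0.805, -0.593, -0.003], [-0.003, 0.0, -1.0]]
ft_force: [0.9, -0.5, 0.5]
gripper_width: 0.0602
```

```bash
python3 - <<'E'
from h import *
s=load('top');t=load('scene')
# tray corners & masks: wood
for nm,c in (('top',s),('scene',t)):
    hsv=cv2.cvtColor(c['img'],cv2.COLOR_RGB2HSV)
    m=cv2.inRange(hsv,(12,70,150),(28,255,255))
    cs,_=cv2.findContours(m,cv2.RETR_EXTERNAL,cv2.CHAIN_APPROX_NONE)
    for k in cs:
        if 300<cv2.contourArea(k)<4000:
            r=cv2.minAreaRect(k); q=cv2.approxPolyDP(cv2.convexHull(k),4,True)[:,0]
            P=np.array([onz(c,u,v,.014) for u,v in q]); print(nm,q.tolist(),P[:,:2].round(3).tolist(),np.linalg.norm(P-np.roll(P,1,0),axis=1).round(3))
E
```

```text
top [[158, 215], [220, 227], [217, 246], [154, 233]] [[0.517, 0.269], [0.476, 0.085], [0.42, 0.094], [0.463, 0.28]] [0.055 0.189 0.057 0.191]
top [[291, 209], [327, 213], [326, 231], [290, 228]] [[0.525, -0.129], [0.51, -0.237], [0.456, -0.231], [0.468, -0.124]] [0.057 0.109 0.054 0.108]
top [[83, 13], [91, 81], [0, 83], [4, 1], [45, 0]] [[1.178, 0.515], [0.945, 0.481], [0.944, 0.763], [1.224, 0.769], [1.226, 0.638]] [0.133 0.235 0.282 0.28  0.131]
scene [[5, 242], [52, 266], [37, 280]] [[0.963, -0.497], [0.966, -0.333], [1.009, -0.337]] [0.166 0.164 0.044]
scene [[71, 218], [52, 245], [9, 225], [0, 212], [17, 197]] [[0.832, -0.397], [0.92, -0.379], [0.919, -0.532], [0.897, -0.592], [0.837, -0.594]] [0.197 0.09  0.153 0.064 0.06 ]
scene [[284, 183], [296, 173], [352, 204], [341, 215]] [[0.472, 0.082], [0.418, 0.1], [0.47, 0.283], [0.521, 0.265]] [0.19  0.057 0.19  0.054]
scene [[184, 160], [195, 150], [223, 164], [211, 174]] [[0.507, -0.239], [0.452, -0.231], [0.473, -0.119], [0.527, -0.132]] [0.109 0.056 0.115 0.055]
```

>>> send_rows:
  rows:
    - [[4, 4.7, 0.5], [0, 0, 7], 6]
    - [[4, 4.7, 0.5], [0, 0, 7], 6]
    - [[4, 4.7, 0.5], [0, 0, 7], 6]
    - [[3, 4.7, 0.5], [0, 0, 7], 6]
    - [[2.5, 3.5, 0.5], [0, 0, 7], 6]

```text
clock: 1.4
eef_pos: [0.4864, -0.1262, 0.2632]
ee_rot: [[0.003, 1.0, 0.001], [1.0, -0.003, -0.004], [-0.004, 0.001, -1.0]]
ft_force: [0.5, -0.7, 1.3]
gripper_width: 0.06
```

```bash
python3 - <<'E'
from h import *
s=take('wrist','w1.png'); print(s['xyz'],observe()['eef_pos'])
E
```

```text
[ 0.48549195 -0.05657965  0.43694789] [ 0.49091191 -0.11959077  0.26451807]
```

View pics/w1.png

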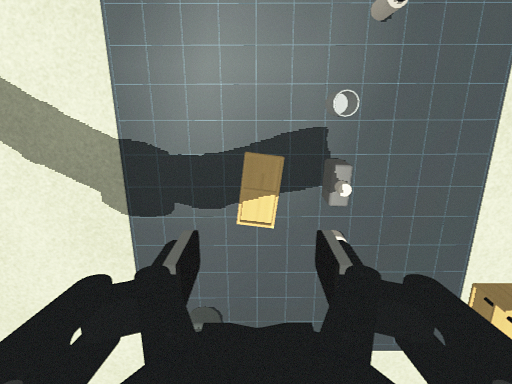

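```bash
cp last_wrist.npz w1.npz; python3 - <<'E'
from h import *
s=load('wrist')
cv2.imwrite('pics/w1c.png',cv2.resize(s['img'][85:235,230:365,::-1],None,fx=4,fy=4,interpolation=cv2.INTER_CUBIC))
hsv=cv2.cvtColor(s['img'],cv2.COLOR_RGB2HSV)
m=cv2.inRange(hsv,(10,80,70),(30,255,255)); m[235:]=0
cs,_=cv2.findContours(m,cv2.RETR_EXTERNAL,cv2.CHAIN_APPROX_NONE)
for k in cs:
    if cv2.contourArea(k)>500:
        b=cv2.boxPoints(cv2.minAreaRect(k)); P=np.array([onz(s,u,v,.014) for u,v in b]); print(b.round(1).tolist(),P[:,:2].round(4).tolist(),P.mean(0),np.linalg.norm(P-np.roll(P,1,0),axis=1))
        print(P[1]-P[0],P[2]-P[1])
E
```

```text
[[235.8000030517578, 223.5], [244.39999389648438, 151.3000030517578], [284.20001220703125, 156.10000610351562], [275.6000061035156, 228.3000030517578]] [[0.4522, -0.231], [0.4673, -0.1185], [0.5252, -0.1256], [0.5143, -0.2392]] [ 0.48977514 -0.17857686  0.014     ] [0.06260108 0.11356293 0.05832561 0.11416221]
[0.01509326 0.11255546 0.        ] [ 0.05789014 -0.00711393  0.        ]
```

View pics/w1c.png

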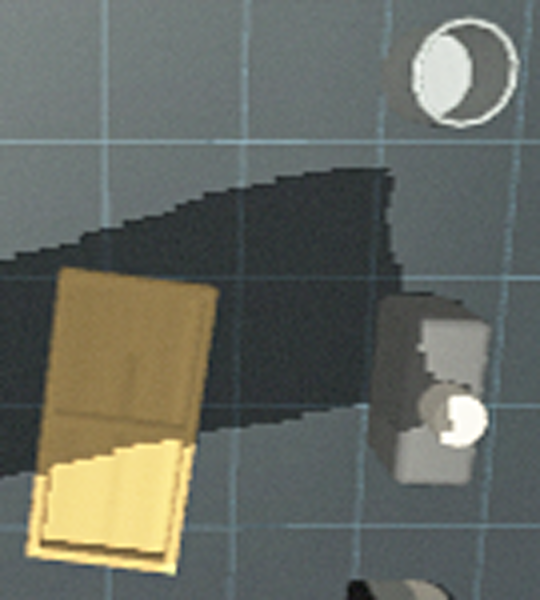

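>>> send_rows:
  rows:
    - [[4, 4.7, 0], [0, 0, 3], 6]
    - [[4, 4.7, 0], [0, 0, 3], 6]
    - [[3, 5, 0], [0, 0, 3], 6]
    - [[1, 5, 0], [0, 0, 3], 6]
    - [[0, 2, 0], [0, 0, 0], 6]

```text
clock: 2.08
eef_pos: [0.6068, 0.0897, 0.2622]
ee_rot: [[-0.215, 0.977, 0.004], [0.977, 0.215, 0.001], [-0.0, 0.004, -1.0]]
ft_force: [-0.5, -0.9, 0.2]
gripper_width: 0.0597
```

```bash
python3 - <<'E'
from h import *
s=take('wrist','w2.png'); print(s['xyz'],observe()['eef_pos'])
E
cp last_wrist.npz w2.npz
```

```text
[0.59030089 0.15701622 0.43610559] [0.60619726 0.09165546 0.2622663 ]
```

View pics/w2.png

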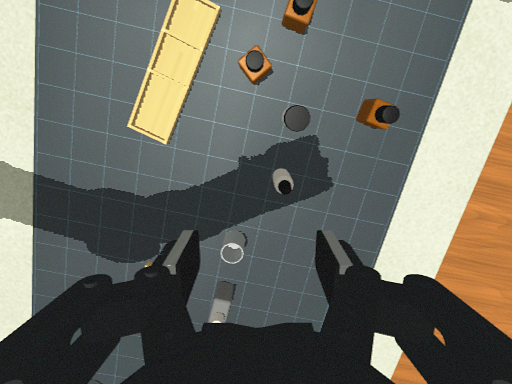

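```bash
python3 - <<'E'
from h import *
s=load('wrist')
cv2.imwrite('pics/w2c.png',cv2.resize(s['img'][0:205,220:410,::-1],None,fx=2.9,fy=2.9,interpolation=cv2.INTER_CUBIC))
hsv=cv2.cvtColor(s['img'],cv2.COLOR_RGB2HSV)
m=cv2.inRange(hsv,(10,80,110),(30,255,255)); m[160:]=0
m2=m.copy(); m2[:,222:]=0
cs,_=cv2.findContours(m2,cv2.RETR_EXTERNAL,cv2.CHAIN_APPROX_NONE)
for k in cs:
    if cv2.contourArea(k)>1000:
        q=cv2.approxPolyDP(cv2.convexHull(k),4,True)[:,0]
        P=np.array([onz(s,u,v,.014)[:2] for u,v in q]); print(q.tolist(),P.round(4).tolist(),np.linalg.norm(P-np.roll(P,1,0),axis=1).round(4))
g=s['img'].max(2)
m=(g<50).astype(np.uint8); m[225:]=0
n,l,st,c=cv2.connectedComponentsWithStats(m)
for i in range(1,n):
    if st[i,4]>60: print(st[i],c[i], [onz(s,*c[i],z)[:2].round(4) for z in (.046,.074,.082)])
E
```

```text
[[219, 6], [167, 143], [127, 126], [171, 0], [208, 0]] [[0.5176, 0.269], [0.4763, 0.0823], [0.418, 0.0938], [0.4571, 0.2624], [0.5028, 0.2726]] [0.0152 0.1912 0.0594 0.173  0.0469]
[293   0  20  15 129] [299.93023256   8.43410853] [array([0.6169, 0.2787]), array([0.615, 0.27 ]), array([0.6144, 0.2675])]
[375 106  24  18 278] [387.15107914 114.08992806] [array([0.758 , 0.1862]), array([0.746 , 0.1841]), array([0.7425, 0.1836])]
[278 180  17  20 155] [284.87096774 187.73548387] [array([0.6524, 0.0618]), array([0.6479, 0.0687]), array([0.6467, 0.0706])]
```

View pics/w2c.png

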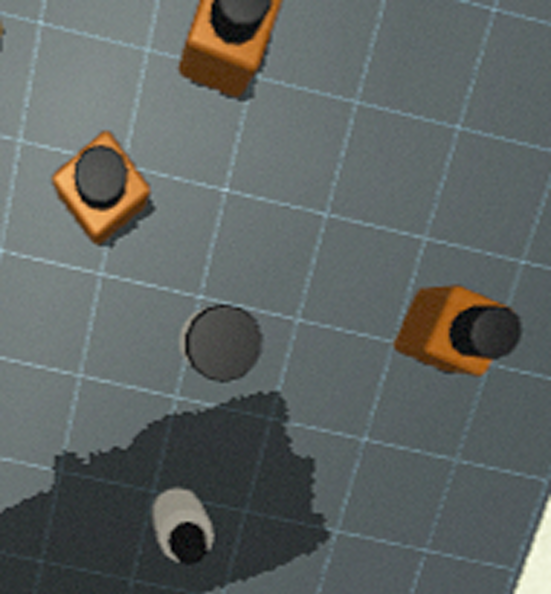

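```bash
python3 - <<'E'
from h import *
s=load('wrist'); print(onz(s,297.2,118.3,.046), onz(load('top'),195.6,170.4,.046))
t=load('top');a=load('scene')
# scene lid centre crop (533,323)/3.6+140
print(onz(a,140+533/3.6,140+320/3.6,.046), onz(t,130+237/3.6,115+199/3.6,.046))
print(onz(t,130+343/3.6,115+184/3.6,.082),onz(a,140+416/3.6,140+254/3.6,.082))
E
```

```text
[0.64551682 0.1559819  0.046     ] [0.64291237 0.15242706 0.046     ]
[0.64661837 0.15763944 0.046     ] [0.64326657 0.15173505 0.046     ]
[0.64537614 0.06282545 0.082     ] [0.65295603 0.07068668 0.082     ]
```

>>> send_rows:
  rows:
    - [[2, 3.2, -2.5], [0, 0, -6], 6]
    - [[1.9, 3.2, -4], [0, 0, -6], 6]
    - [[0, 0, -4], [0, 0, 0], 6]
    - [[0, 0, -4], [0, 0, 0], 6]
    - [[0, 0, 0], [0, 0, 0], 6]

```text
clock: 2.75
eef_pos: [0.6466, 0.1448, 0.1134]
ee_rot: [[0.011, 1.0, 0.005], [1.0, -0.011, -0.01], [-0.01, 0.005, -1.0]]
ft_force: [-0.0, -0.0, -0.6]
gripper_width: 0.06
```

```bash
python3 - <<'E'
from h import *
s=take('wrist','w3.png'); o=observe();print(s['xyz'],o['eef_pos'],o['ee_rot'][:,1],proj(s,[.645,.155,.046]),proj(s,[.645,.155,0]))
E
```

```text
[0.64569053 0.21552256 0.28662113] [0.64852098 0.14522733 0.11564918] [ 0.99989217 -0.01159015  0.00901789] [255.7304329  179.15712801] [255.72446853 167.92956754]
```

View pics/w3.png

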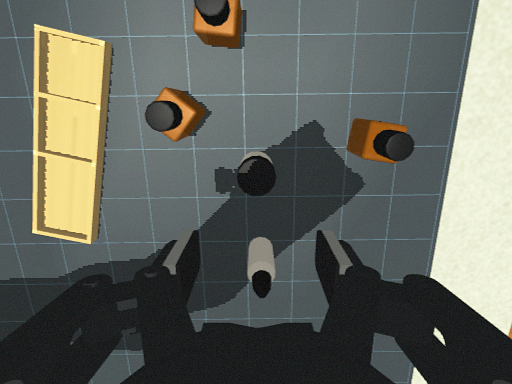

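>>> send_rows:
  rows:
    - [[-0.2, 1.2, -2], [0.6, 0.3, 0], 6]
    - [[0, 0, -3], [0, 0, 0], 6]
    - [[0, 0, -3], [0, 0, 0], 6]
    - [[0, 0, -1.5], [0, 0, 0], 6]
    - [[0, 0, 0], [0, 0, 0], 6]

```text
clock: 3.42
eef_pos: [0.6515, 0.1594, 0.024]
ee_rot: [[0.016, 1.0, 0.015], [1.0, -0.016, 0.008], [0.008, 0.015, -1.0]]
ft_force: [0.2, -0.4, -0.2]
gripper_width: 0.0598
```

```bash
python3 - <<'E'
from h import *
o=observe();print(o['eef_pos'],o['ee_rot'])
s=dict(load('wrist'))
hsv=cv2.cvtColor(s['img'],cv2.COLOR_RGB2HSV)
m=cv2.inRange(hsv,(10,80,130),(30,255,255)); m[:,:20]=0;m[:,120:]=0
cs,_=cv2.findContours(m,cv2.RETR_EXTERNAL,cv2.CHAIN_APPROX_NONE)
for k in cs:
    if cv2.contourArea(k)>1000:
        q=cv2.approxPolyDP(cv2.convexHull(k),4,True)[:,0]
        P=np.array([onz(s,u,v,.014)[:2] for u,v in q]); print(q.tolist(),P.round(4).tolist(),P.mean(0),np.linalg.norm(P-np.roll(P,1,0),axis=1).round(4))
E
```

```text
[0.65151553 0.15941784 0.02398002] [[ 0.01560107  0.99975829  0.01549073]
 [ 0.99984425 -0.01572651  0.00800975]
 [ 0.00825143  0.01536336 -0.99984793]]
[[34, 25], [105, 41], [90, 243], [32, 232]] [[0.4621, 0.2812], [0.5191, 0.2686], [0.4744, 0.0816], [0.418, 0.0946]] [0.4684123  0.18149715] [0.1918 0.0584 0.1923 0.0579]
```

>>> send_rows:
  rows:
    - [[-0.5, -0.25, -0.5], [-0.4, 0.8, 0], 6]
    - [[0, 0, -0.5], [0, 0, 0], 6]
    - [[0, 0, 0], [0, 0, 0], 6]

```text
clock: 3.8
eef_pos: [0.6482, 0.1577, 0.0162]
ee_rot: [[0.016, 1.0, 0.005], [1.0, -0.016, 0.002], [0.003, 0.005, -1.0]]
ft_force: [-0.5, -0.3, 0.5]
gripper_width: 0.0601
```

Close.

>>> send_rows:
  rows:
    - [[-0.2, 0, -0.2], [0, 0, 0], 6]
    - [[0, 0, 0], [0, 0, 0], 3]
    - [[0, 0, 0], [0, 0, 0], 3]
    - [[0, 0, 0], [0, 0, 0], 2.5]

```text
clock: 4.3
eef_pos: [0.6466, 0.1579, 0.0149]
ee_rot: [[0.016, 1.0, 0.006], [1.0, -0.016, 0.003], [0.003, 0.006, -1.0]]
ft_force: [0.2, 0.4, -0.1]
gripper_width: 0.025
```

```bash
python3 - <<'E'
from h import *
s=take('wrist','w4.png'); o=observe();print(o['eef_pos'],o['ee_rot'][:,1],o['gripper_width'])
E
```

```text
[0.64662097 0.15789413 0.01490751] [ 0.99984779 -0.0162628   0.00631875] 0.02469610439511812
```

View pics/w4.png

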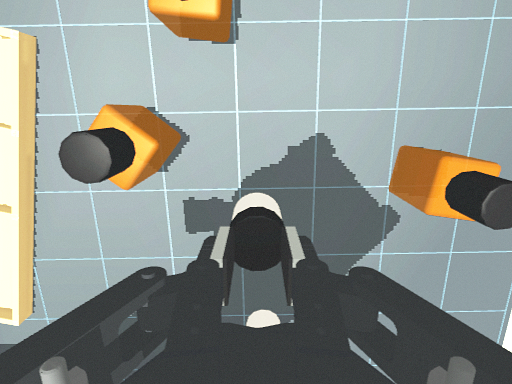

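```bash
python3 - <<'E'
from h import *
s=load('wrist'); o=observe()
print(onz(s,257.5,238,.046),proj(s,[.646,.157,.046]),proj(s,o['eef_pos']),s['orientation'])
a=dict(np.load('w2.npz'))
s3=cv2.imread('pics/w3.png')
E
```

```text
[0.64576036 0.16018937 0.046     ] [258.0401175  243.46569742] [258.54143895 220.53042237] [[ 0.99985355  0.01702835 -0.00170811]
 [-0.01594393  0.96312164  0.26859355]
 [ 0.00621882 -0.26852698  0.96325209]]
```

```bash
python3 - <<'E'
from h import *
s=load('wrist'); t=take('scene')
A=cv2.resize(s['img'][170:350,170:350,::-1],(540,540),interpolation=cv2.INTER_CUBIC)
B=cv2.resize(t['img'][170:260,240:330,::-1],(540,540),interpolation=cv2.INTER_CUBIC)
cv2.imwrite('pics/c4.png',cv2.resize(np.hstack([A,B]),(800,400)))
E
```

```text
(no output)
```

View pics/c4.png

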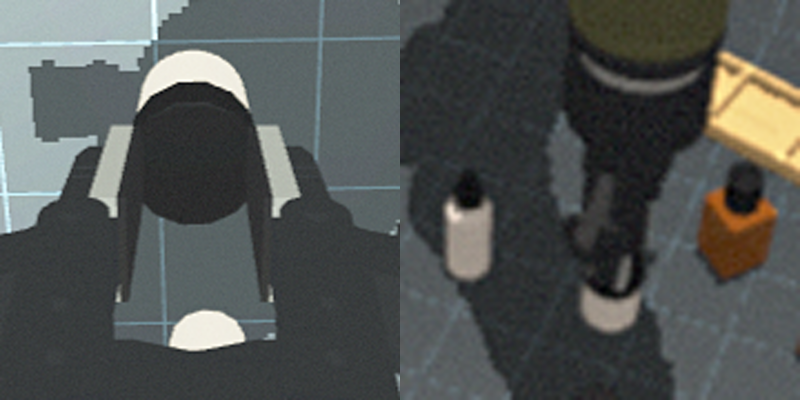

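```bash
python3 - <<'E'
from h import *
s=load('wrist'); 
for z in (.016,.022,.034,.045,.055):
  for w in (.025,.034): print(z,w,[proj(s,[.6466+k*w/2,.169,z]).round(0) for k in(-1,1)],[proj(s,[.6466+k*w/2,.147,z]).round(0) for k in(-1,1)])
print(proj(s,[.646,.16,.0]),[proj(s,[.646,.16+.017,z]) for z in(.0,.03,.046)],[proj(s,[.646+d,.16,.046]) for d in(-.017,.017)],)
E
```

```text
0.016 0.025 [array([238., 205.]), array([278., 204.])] [array([239., 237.]), array([278., 237.])]
0.016 0.034 [array([231., 205.]), array([286., 204.])] [array([232., 237.]), array([285., 237.])]
0.022 0.025 [array([238., 208.]), array([279., 207.])] [array([239., 241.]), array([279., 241.])]
0.022 0.034 [array([230., 208.]), array([287., 207.])] [array([232., 242.]), array([286., 241.])]
0.034 0.025 [array([236., 215.]), array([281., 214.])] [array([238., 250.]), array([281., 250.])]
0.034 0.034 [array([228., 215.]), array([289., 214.])] [array([230., 250.]), array([288., 249.])]
0.045 0.025 [array([235., 222.]), array([282., 221.])] [array([237., 260.]), array([282., 259.])]
0.045 0.034 [array([227., 222.]), array([291., 221.])] [array([228., 260.]), array([290., 259.])]
0.055 0.025 [array([234., 230.]), array([284., 229.])] [array([235., 269.]), array([284., 269.])]
0.055 0.034 [array([225., 230.]), array([293., 229.])] [array([227., 270.]), array([293., 268.])]
[257.3520637  209.65834466] [array([256.95237751, 185.63589458]), array([257.25068087, 198.93983274]), array([257.45644168, 208.11649441])] [array([226.05546954, 238.8711104 ]), array([289.84289847, 237.7668694 ])]
```

>>> send_rows:
  rows:
    - [[0, 0, 0], [0, 0, 0], 0]
    - [[0, 0, 0], [0, 0, 0], 0]

```text
clock: 4.65
eef_pos: [0.6467, 0.1579, 0.0149]
ee_rot: [[0.016, 1.0, 0.006], [1.0, -0.016, 0.003], [0.003, 0.006, -1.0]]
ft_force: [0.7, 0.7, 0.1]
gripper_width: -0.0001
```

```bash
python3 - <<'E'
from h import *
s=take('wrist'); t=take('scene'); 
A=cv2.resize(s['img'][130:310,170:350,::-1],(540,540),interpolation=cv2.INTER_CUBIC)
B=cv2.resize(t['img'][170:260,240:330,::-1],(540,540),interpolation=cv2.INTER_CUBIC)
cv2.imwrite('pics/c5.png',cv2.resize(np.hstack([A,B]),(800,400)))
E
```

```text
(no output)
```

View pics/c5.png

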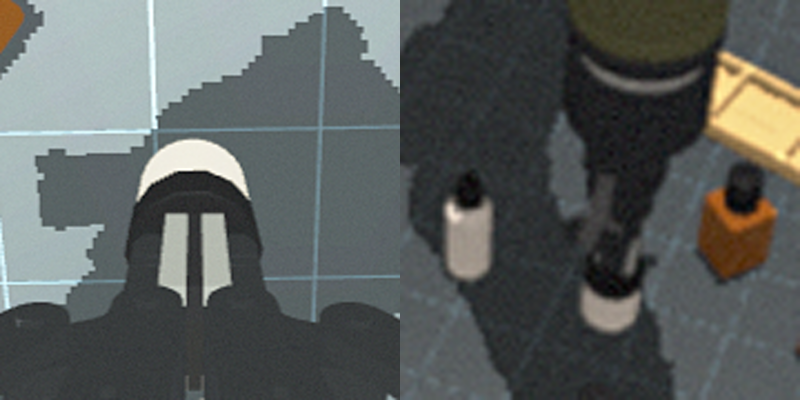

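```bash
python3 - <<'E'
from h import *
t=load('scene'); s=load('wrist');o=observe(); p=o['eef_pos']
I=t['img'][170:260,240:330,::-1]; A=cv2.resize(I,(600,600),interpolation=cv2.INTER_CUBIC)
for z,c in ((p[2],(0,0,255)),(.046,(0,255,0)),(0,(255,0,0))):
    u,v=proj(t,[p[0],p[1],z]); print(z,u,v); cv2.circle(A,(int((u-240)*600/90),int((v-170)*600/90)),4,c,-1)
cv2.imwrite('pics/c6.png',A)
t=take('top'); cv2.imwrite('pics/c7.png',cv2.resize(t['img'][120:230,140:260,::-1],(720,660)[::1],interpolation=cv2.INTER_CUBIC)[:600])
print(o['ft_force'])
E
```

```text
0.014899403554012529 287.27224746675626 236.15950065467123
0.046 288.1376563175458 228.93331789930102
0 286.87229038930764 239.4991509636674
[ 0.88168398 -0.11426379 -0.48329898]
```

View pics/c6.png

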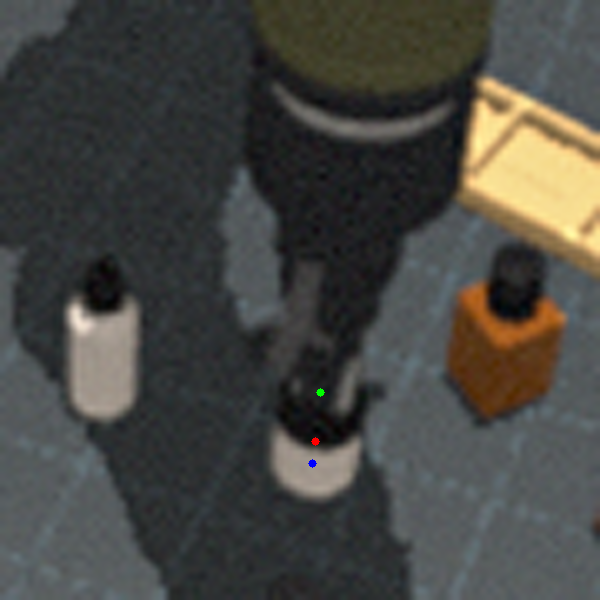

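```bash
python3 - <<'E'
from h import *
s=load('wrist');o=observe(); p=o['eef_pos'];Rt=o['ee_rot']
for b in (0,.01,.02,.03,.035,.04):
    for w in (0,.030): print(b,w,[proj(s,p+Rt@np.array([k,w,-b])).round(0) for k in (-.011,0,.011)])
cv2.imwrite('pics/c8.png',cv2.resize(s['img'][200:384,130:390,::-1],(780,552)))
E
```

```text
0 0 [array([258., 236.]), array([258., 221.]), array([259., 204.])]
0 0.03 [array([305., 236.]), array([306., 221.]), array([306., 204.])]
0.01 0 [array([259., 243.]), array([259., 227.]), array([259., 209.])]
0.01 0.03 [array([307., 243.]), array([308., 227.]), array([309., 209.])]
0.02 0 [array([259., 251.]), array([259., 233.]), array([259., 215.])]
0.02 0.03 [array([310., 251.]), array([311., 234.]), array([312., 215.])]
0.03 0 [array([259., 260.]), array([259., 241.]), array([259., 222.])]
0.03 0.03 [array([313., 260.]), array([314., 241.]), array([316., 222.])]
0.035 0 [array([259., 264.]), array([259., 245.]), array([259., 226.])]
0.035 0.03 [array([315., 264.]), array([316., 245.]), array([317., 226.])]
0.04 0 [array([259., 269.]), array([259., 250.]), array([259., 230.])]
0.04 0.03 [array([317., 269.]), array([318., 250.]), array([319., 230.])]
```

View pics/c8.png

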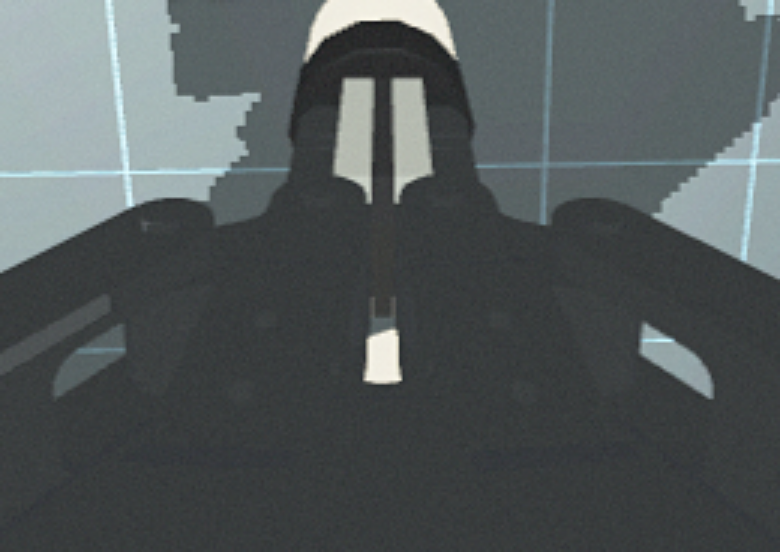

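View pics/c7.png

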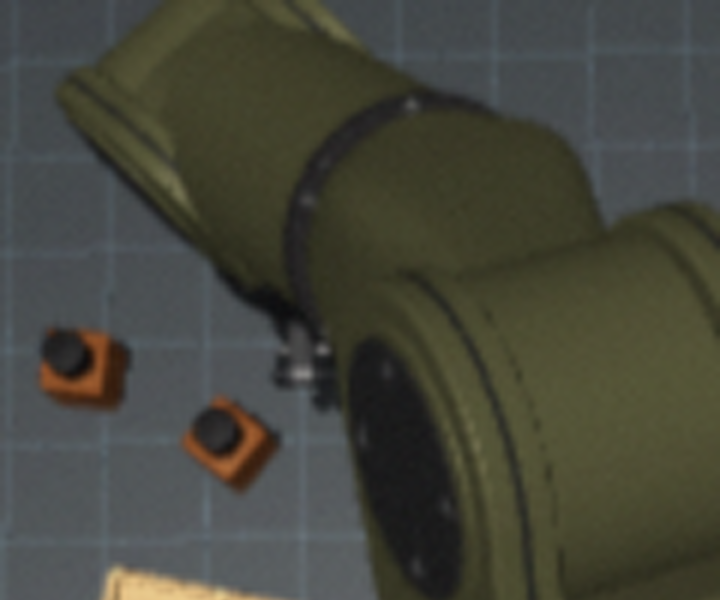

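```bash
python3 - <<'E'
import plant
print(plant.pinch_z)
from h import *
o=observe();print({k:np.round(v,3) for k,v in o.items()})
E
```

```text
0.0187
{'clock': np.float64(4.8), 'qpos': array([-0.092,  1.   , -0.42 ,  1.551,  0.557,  0.704, -0.786]), 'qvel': array([ 0.   ,  0.001,  0.001,  0.   , -0.002,  0.002, -0.001]), 'effort': array([ 2.0000e-03, -6.1292e+01, -5.4990e+00, -1.1403e+01,  1.4000e-02,
       -2.6000e-02,  0.0000e+00]), 'eef_pos': array([0.647, 0.158, 0.015]), 'ee_rot': array([[ 0.016,  1.   ,  0.006],
       [ 1.   , -0.016,  0.003],
       [ 0.003,  0.006, -1.   ]]), 'ft_force': array([-0.225, -0.529,  0.002]), 'ft_torque': array([-0.013, -0.008,  0.017]), 'gripper_width': np.float64(0.0)}
```

>>> send_rows:
  rows:
    - [[0, 0, 3], [0, 0, 0], 0]
    - [[0, 0, 3], [0, 0, 0], 0]
    - [[0, 0, 0], [0, 0, 0], 0]

```text
clock: 5.18
eef_pos: [0.6461, 0.1578, 0.0758]
ee_rot: [[0.016, 1.0, 0.005], [1.0, -0.016, 0.003], [0.003, 0.005, -1.0]]
ft_force: [-0.2, 0.8, 1.0]
gripper_width: -0.0002
```

```bash
python3 - <<'E'
from h import *
t=take('scene');s=take('wrist');o=observe(); p=o['eef_pos'];Rt=o['ee_rot'];print(p)
A=cv2.resize(t['img'][160:250,240:330,::-1],(600,600),interpolation=cv2.INTER_CUBIC)
B=cv2.resize(s['img'][150:300,170:350,::-1],(720,600),interpolation=cv2.INTER_CUBIC)
for b,c in ((0,(0,0,255)),(.02,(0,255,255)),(.04,(0,255,0))):
  for k in(0,.011):
    q=p+Rt@np.array([k,0,-b]); u,v=proj(t,q); cv2.circle(A,(int((u-240)*600/90),int((v-160)*600/90)),3,c,-1)
    u,v=proj(s,q); cv2.circle(B,(int((u-170)*4),int((v-150)*4)),3,c,-1)
cv2.imwrite('pics/c9.png',A); cv2.imwrite('pics/c10.png',B)
E
```

```text
[0.64415739 0.15674094 0.07319007]
```

View pics/c9.png

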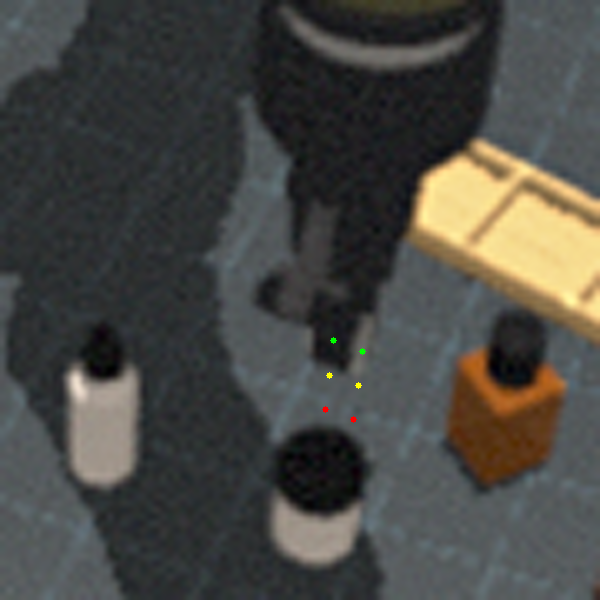

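View pics/c10.png

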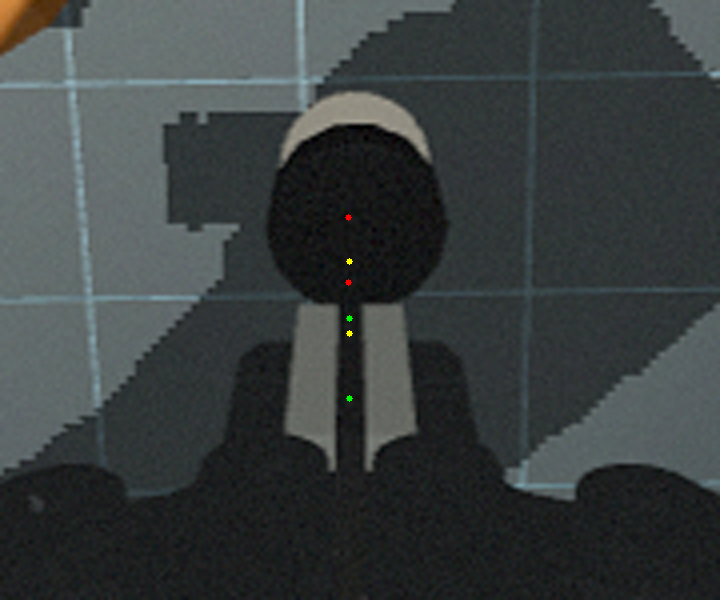

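```bash
python3 - <<'E'
from h import *
s=load('wrist');t=load('scene');o=observe(); print(o['eef_pos'],o['ee_rot'][:,2])
print(onz(s,170+356/4,150+213/4,.046),onz(t,240+323*.15,160+470*.15,.046))
E
```

```text
[0.64415739 0.15674094 0.07319007] [ 5.58854445e-04  5.47248085e-04 -9.99999694e-01]
[0.64556964 0.15947047 0.046     ] [0.65090844 0.16029434 0.046     ]
```

>>> send_rows:
  rows:
    - [[0, 0, 0], [0, 0, 0], 6]
    - [[0, 0, 0], [0, 0, 0], 6]
    - [[0, 0, 0], [0, 0, 0], 6]

```text
clock: 5.65
eef_pos: [0.6423, 0.1559, 0.0703]
ee_rot: [[0.016, 1.0, -0.004], [1.0, -0.016, -0.001], [-0.001, -0.004, -1.0]]
ft_force: [-0.2, -0.2, 0.1]
gripper_width: 0.0543
```

>>> send_rows:
  rows:
    - [[0.4, 0.3, -2], [0, 0, 0], 6]
    - [[0, 0, -2], [0, 0, 0], 6]
    - [[0, 0, -2], [0, 0, 0], 6]
    - [[0, 0, -1.5], [0, 0, 0], 6]
    - [[0, 0, 0], [0, 0, 0], 6]

```text
clock: 6.28
eef_pos: [0.6445, 0.1585, -0.0128]
ee_rot: [[0.015, 1.0, -0.008], [1.0, -0.015, -0.003], [-0.003, -0.008, -1.0]]
ft_force: [-0.1, -0.0, 0.1]
gripper_width: 0.0603
```

>>> send_rows:
  rows:
    - [[0, 0, -0.1], [0.1, -0.4, 0], 6]
    - [[0, 0, 0], [0, 0, 0], 2]
    - [[0, 0, 0], [0, 0, 0], 2]
    - [[0, 0, 0], [0, 0, 0], 2]
    - [[0, 0, 0], [0, 0, 0], 2]

```text
clock: 6.9
eef_pos: [0.6463, 0.1591, -0.0114]
ee_rot: [[0.015, 1.0, 0.003], [1.0, -0.015, 0.001], [0.001, 0.003, -1.0]]
ft_force: [-0.2, 1.1, -0.9]
gripper_width: 0.0322
```

>>> send_rows:
  rows:
    - [[0, 0, 2], [0, 0, 0], 2]
    - [[0, 0, 3], [0, 0, 0], 2]
    - [[0, 0, 3], [0, 0, 0], 2]
    - [[0, 0, 3], [0, 0, 0], 2]
    - [[0, 0, 1], [0, 0, 0], 2]

```text
clock: 7.52
eef_pos: [0.6462, 0.1594, 0.1164]
ee_rot: [[0.015, 1.0, 0.005], [1.0, -0.015, 0.001], [0.002, 0.005, -1.0]]
ft_force: [0.2, 0.4, -1.1]
gripper_width: 0.0328
```

```bash
python3 - <<'E'
from h import *
t=take('scene');s=take('wrist');o=observe(); print(o['eef_pos'],o['gripper_width'],o['ft_force'])
A=cv2.resize(t['img'][140:250,240:350,::-1],(400,400),interpolation=cv2.INTER_CUBIC)
B=cv2.resize(s['img'][100:300,156:356,::-1],(400,400),interpolation=cv2.INTER_CUBIC)
cv2.imwrite('pics/c11.png',np.hstack([A,B]))
E
```

```text
[0.64568715 0.15901606 0.11501691] 0.03234364683010444 [ 0.67149155  0.67057752 -0.97181506]
```

View pics/c11.png

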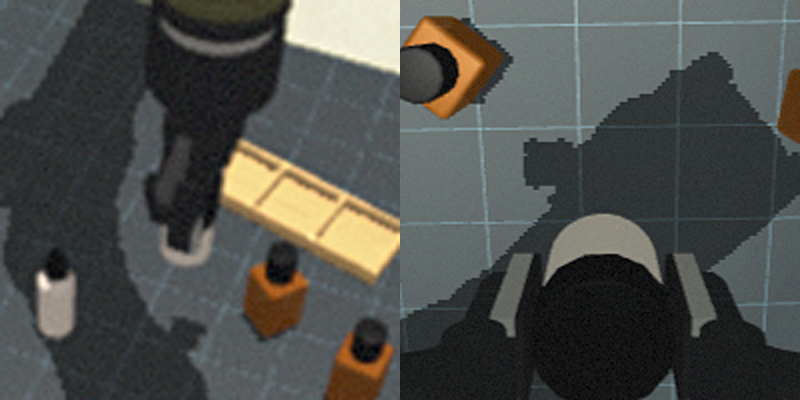

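>>> send_rows:
  rows:
    - [[-2.4, -5.5, 0], [0, 0, -2], 2]
    - [[-2.4, -5.5, 0], [0, 0, -2], 2]
    - [[-2.4, -5.5, 0], [0, 0, -2], 2]
    - [[-2.4, -5.5, 0], [0, 0, 0], 2]
    - [[-2.4, -5.5, 0], [0, 0, 0], 2]

```text
clock: 8.25
eef_pos: [0.5192, -0.1162, 0.11]
ee_rot: [[0.113, 0.994, -0.002], [0.994, -0.113, 0.006], [0.005, -0.003, -1.0]]
ft_force: [1.0, -1.0, -0.4]
gripper_width: 0.0324
```

>>> send_rows:
  rows:
    - [[-1.8, -5, 0], [0, 0, 0], 2]
    - [[-1.2, -2.8, 0], [0, 0, 0], 2]
    - [[0, 0, 0], [0, 0, 0], 2]
    - [[0, 0, 0], [0, 0, 0], 2]

```text
clock: 8.75
eef_pos: [0.4812, -0.2016, 0.1057]
ee_rot: [[0.122, 0.992, -0.013], [0.993, -0.122, 0.006], [0.004, -0.014, -1.0]]
ft_force: [0.2, 0.5, 0.4]
gripper_width: 0.0322
```

```bash
python3 - <<'E'
from h import *
t=take('scene');s=take('wrist','w6.png');o=observe(); print(o['eef_pos'],o['ee_rot'],o['gripper_width'],o['ft_force'])
hsv=cv2.cvtColor(s['img'],cv2.COLOR_RGB2HSV)
m=cv2.inRange(hsv,(10,80,70),(30,255,255)); m[300:]=0
A=cv2.resize(t['img'][90:200,150:260,::-1],(400,400),interpolation=cv2.INTER_CUBIC)
B=cv2.resize(s['img'][100:300,156:356,::-1],(400,400),interpolation=cv2.INTER_CUBIC)
cv2.imwrite('pics/c12.png',np.hstack([A,B]))
E
```

```text
[ 0.48133584 -0.20138093  0.10587084] [[ 0.12114533  0.99254364 -0.01345098]
 [ 0.9926287  -0.12108602  0.00514247]
 [ 0.0034754  -0.01397482 -0.99989631]] 0.03210967445321064 [-1.28203258  0.32687952 -0.39341033]
```

View pics/c12.png

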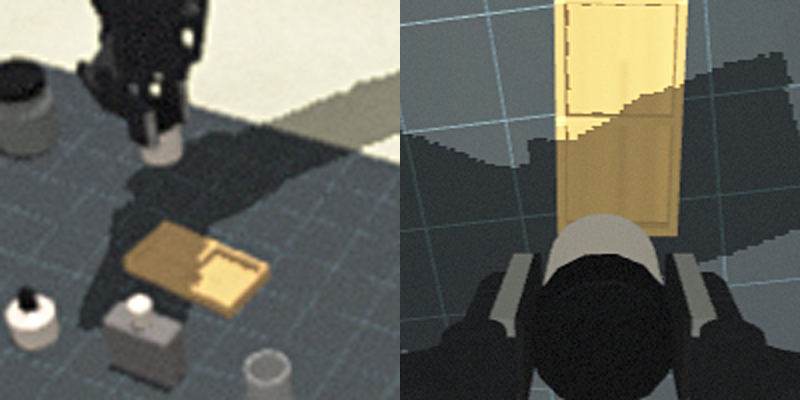

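>>> send_rows:
  rows:
    - [[0.5, -0.5, 0], [-0.3, -0.7, 0], 2]
    - [[0, 0, 0], [0, 0, 0], 2]
    - [[0, 0, -3], [0, 0, 0], 2]
    - [[0, 0, -2], [0, 0, 0], 2]
    - [[0, 0, 0], [0, 0, 0], 2]

```text
clock: 9.48
eef_pos: [0.49, -0.2029, 0.0556]
ee_rot: [[0.115, 0.993, 0.004], [0.993, -0.115, 0.001], [0.001, 0.004, -1.0]]
ft_force: [-1.0, 0.3, -1.1]
gripper_width: 0.0324
```

```bash
python3 - <<'E'
from h import *
s=take('wrist','w7.png');o=observe(); print(o['eef_pos'],o['ee_rot'][:,2],o['gripper_width'])
hsv=cv2.cvtColor(s['img'],cv2.COLOR_RGB2HSV)
m=cv2.inRange(hsv,(10,80,70),(30,255,255)); m[300:]=0
cs,_=cv2.findContours(m,cv2.RETR_EXTERNAL,cv2.CHAIN_APPROX_NONE)
for k in cs:
    if cv2.contourArea(k)>800:
        q=cv2.approxPolyDP(cv2.convexHull(k),4,True)[:,0]
        P=np.array([onz(s,u,v,.014)[:2] for u,v in q]); print(q.tolist(),P.round(4).tolist(),np.linalg.norm(P-np.roll(P,1,0),axis=1).round(4))
for y in(-.027,.027):
  c=np.array([.490,-.180])+y*np.array([.125,.992]); print(c,proj(s,[*c,.004]))
B=cv2.resize(s['img'][60:300,156:356,::-1],(500,600),interpolation=cv2.INTER_CUBIC)
cv2.imwrite('pics/c13.png',B)
E
```

```text
[ 0.49064473 -0.20294518  0.05626999] [ 5.17909113e-03  3.32446719e-04 -9.99986533e-01] 0.03247563238195989
[[213, 93], [295, 96], [288, 239], [227, 238], [217, 226]] [[0.4676, -0.1206], [0.5246, -0.1292], [0.5103, -0.2379], [0.4617, -0.2313], [0.4553, -0.2201]] [0.1002 0.0576 0.1096 0.0491 0.0129]
[ 0.486625 -0.206784] [254.3518741  201.87611747]
[ 0.493375 -0.153216] [254.94129525 134.3556813 ]
```

View pics/c13.png

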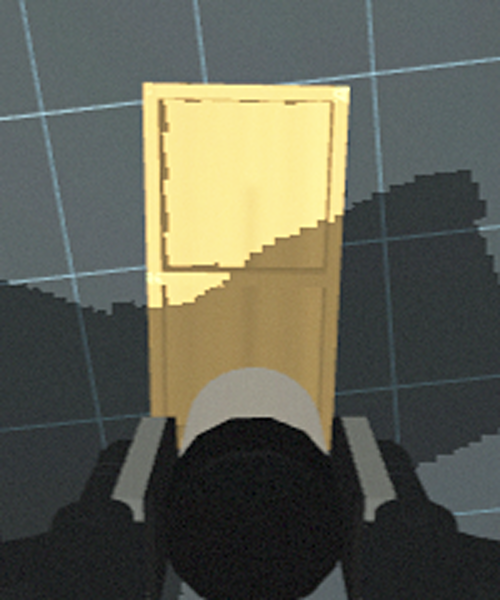

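>>> send_rows:
  rows:
    - [[-0.4, -0.35, -1], [0, 0.2, 0], 2]
    - [[0, 0, -1.5], [0, 0, 0], 2]
    - [[0, 0, -1.5], [0, 0, 0], 2]
    - [[0, 0, 0], [0, 0, 0], 2]
    - [[0, 0, 0], [0, 0, 0], 2]

```text
clock: 10.15
eef_pos: [0.4875, -0.2069, 0.0149]
ee_rot: [[0.115, 0.993, 0.004], [0.993, -0.115, -0.0], [0.0, 0.004, -1.0]]
ft_force: [0.6, -0.6, -1.5]
gripper_width: 0.0324
```

>>> send_rows:
  rows:
    - [[0, 0, -1], [0, 0, 0], 2]
    - [[0, 0, -0.8], [0, 0, 0], 2]
    - [[0, 0, 0], [0, 0, 0], 2]
    - [[0, 0, 0], [0, 0, 0], 2]

```text
clock: 10.65
eef_pos: [0.488, -0.2069, -0.004]
ee_rot: [[0.115, 0.993, 0.005], [0.993, -0.115, -0.0], [0.0, 0.005, -1.0]]
ft_force: [1.0, -0.9, -0.2]
gripper_width: 0.0323
```

>>> send_rows:
  rows:
    - [[0, 0, -0.2], [0, 0, 0], 2]
    - [[0, 0, -0.1], [0, 0, 0], 2]
    - [[0, 0, 0], [0, 0, 0], 2]

```text
clock: 11.02
eef_pos: [0.4883, -0.207, -0.0068]
ee_rot: [[0.115, 0.993, 0.006], [0.993, -0.115, -0.001], [0.0, 0.006, -1.0]]
ft_force: [0.8, 0.8, -0.5]
gripper_width: 0.0323
```

>>> send_rows:
  rows:
    - [[0, 0, -0.1], [0, 0, 0], 2]
    - [[0, 0, 0], [0, 0, 0], 2]
    - [[0, 0, 0], [0, 0, 0], 4]
    - [[0, 0, 0], [0, 0, 0], 5]
    - [[0, 0, 0], [0, 0, 0], 6]

```text
clock: 11.65
eef_pos: [0.4886, -0.2071, -0.0076]
ee_rot: [[0.115, 0.993, 0.006], [0.993, -0.115, -0.001], [-0.0, 0.006, -1.0]]
ft_force: [0.4, 0.2, -0.4]
gripper_width: 0.06
```

Lift away and look.

>>> send_rows:
  rows:
    - [[0, 0, 2], [0, 0, 0], 6]
    - [[0, 0, 4], [0, 0, 0], 6]
    - [[0, 0, 5], [0, 0, 0], 6]
    - [[0, 0, 3], [0, 0, 0], 6]

```text
clock: 12.15
eef_pos: [0.4862, -0.2062, 0.1341]
ee_rot: [[0.114, 0.994, 0.001], [0.994, -0.114, 0.001], [0.001, 0.0, -1.0]]
ft_force: [0.0, -0.8, 0.4]
gripper_width: 0.0601
```

```bash
python3 - <<'E'
from h import *
t=take('scene');s=take('wrist');o=observe(); print(o['eef_pos'],o['ee_rot'][:,2],o['gripper_width'])
A=cv2.resize(t['img'][110:220,150:260,::-1],(400,400),interpolation=cv2.INTER_CUBIC)
B=cv2.resize(s['img'][100:300,156:356,::-1],(400,400),interpolation=cv2.INTER_CUBIC)
cv2.imwrite('pics/c14.png',np.hstack([A,B]))
E
```

```text
[ 0.48788237 -0.2066424   0.13503552] [ 4.67947739e-03 -5.64224936e-04 -9.99988892e-01] 0.06011796944276457
```

View pics/c14.png

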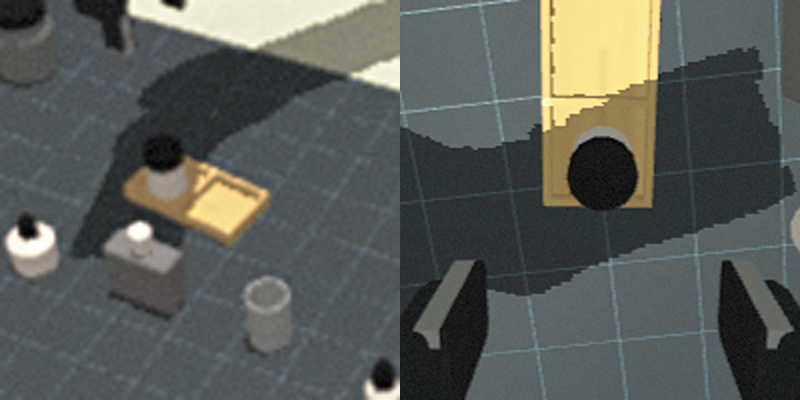

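>>> send_rows:
  rows:
    - [[1.7, 5.9, 0], [0, 0, 0], 6]
    - [[1.7, 5.9, 0], [0, 0, 0], 6]
    - [[1.7, 5.9, 0], [0, 0, 0], 6]
    - [[1.7, 5.9, 0], [0, 0, 0], 6]
    - [[1.7, 5.9, 0], [0, 0, 0], 6]

```text
clock: 12.88
eef_pos: [0.5706, 0.0864, 0.1305]
ee_rot: [[0.131, 0.991, -0.001], [0.991, -0.131, -0.008], [-0.008, -0.0, -1.0]]
ft_force: [1.0, 0.0, 0.2]
gripper_width: 0.0599
```

>>> send_rows:
  rows:
    - [[1.7, 5.9, 0], [0, 0, 0], 6]
    - [[1.7, 4, 0], [0, 0, 0], 6]
    - [[0, 0, 0], [0, 0, 0], 6]
    - [[0, 0, 0], [0, 0, 0], 6]

```text
clock: 13.38
eef_pos: [0.6024, 0.1943, 0.1257]
ee_rot: [[0.122, 0.993, -0.006], [0.993, -0.122, -0.008], [-0.009, -0.005, -1.0]]
ft_force: [0.6, 0.2, 0.4]
gripper_width: 0.0599
```

```bash
python3 - <<'E'
from h import *
t=take('scene');s=take('wrist','w8.png');o=observe(); print(o['eef_pos'],o['ee_rot'],o['gripper_width'])
E
```

```text
[0.60253812 0.19414653 0.12622123] [[ 0.12262043  0.99243585 -0.00594236]
 [ 0.99242328 -0.12266132 -0.00708818]
 [-0.00776346 -0.00502818 -0.99995722]] 0.059668972003057964
```

View pics/w8.png

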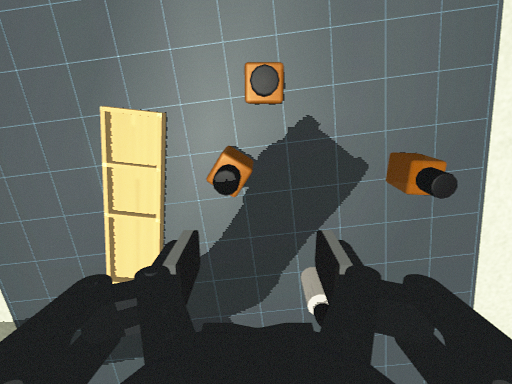

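```bash
python3 - <<'E'
from h import *
s=load('wrist')
hsv=cv2.cvtColor(s['img'],cv2.COLOR_RGB2HSV)
cv2.imwrite('pics/c15.png',cv2.resize(s['img'][50:115,230:300,::-1],(700,650)[::1],interpolation=cv2.INTER_CUBIC)[:600])
m=cv2.inRange(hsv,(5,120,60),(16,255,255)); m[:,:235]=0;m[:,300:]=0;m[:55]=0;m[115:]=0
cs,_=cv2.findContours(m,cv2.RETR_EXTERNAL,cv2.CHAIN_APPROX_NONE)
k=max(cs,key=cv2.contourArea); r=cv2.minAreaRect(k); b=cv2.boxPoints(r); P=np.array([onz(s,u,v,.048) for u,v in b]);print(r,b.tolist(),P.round(4).tolist(),P.mean(0),np.linalg.norm(P-np.roll(P,1,0),axis=1))
print(onz(s,264.5,80.5,.074))
E
```

```text
((264.0, 82.5), (41.0, 38.0), 90.0) [[245.0, 62.0], [283.0, 62.0], [283.0, 103.0], [245.0, 103.0]] [[0.604, 0.2987, 0.048], [0.634, 0.295, 0.048], [0.631, 0.264, 0.048], [0.5999, 0.2678, 0.048]] [0.617227   0.28137147 0.048     ] [0.03121913 0.03018673 0.0312058  0.03131892]
[0.61712695 0.28117484 0.074     ]
```

View pics/c15.png

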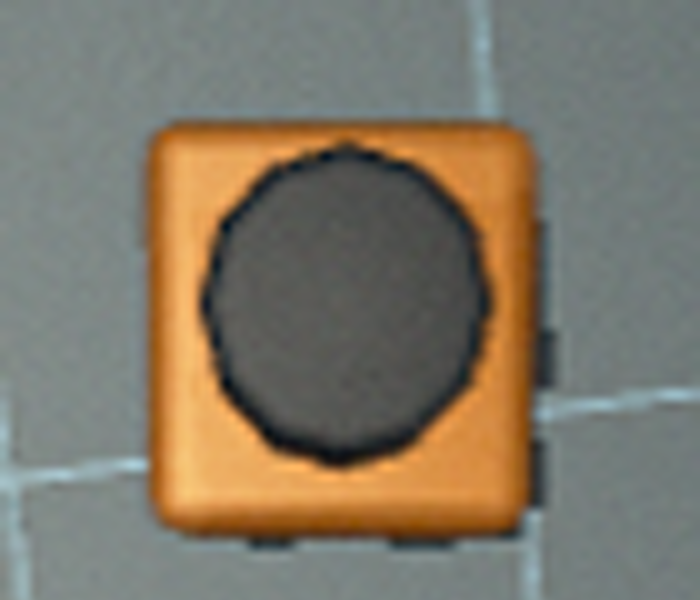

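>>> send_rows:
  rows:
    - [[0.8, 4, 0], [0.4, -0.3, 0], 6]
    - [[0.7, 4, -1], [0, 0, 0], 6]
    - [[0, 0, -2], [0, 0, 0], 6]
    - [[0, 0, 0], [0, 0, 0], 6]
    - [[0, 0, 0], [0, 0, 0], 6]

```text
clock: 14.1
eef_pos: [0.6192, 0.2637, 0.0949]
ee_rot: [[0.135, 0.991, -0.001], [0.991, -0.135, -0.009], [-0.009, -0.0, -1.0]]
ft_force: [0.0, -0.5, -0.1]
gripper_width: 0.0601
```

```bash
python3 - <<'E'
from h import *
s=take('wrist','w9.png');o=observe(); print(o['eef_pos'],o['ee_rot'],o['gripper_width'])
hsv=cv2.cvtColor(s['img'],cv2.COLOR_RGB2HSV)
m=cv2.inRange(hsv,(5,120,60),(18,255,255)); m[:,:205]=0;m[:,320:]=0;m[260:]=0
cs,_=cv2.findContours(m,cv2.RETR_EXTERNAL,cv2.CHAIN_APPROX_NONE)
k=max(cs,key=cv2.contourArea); r=cv2.boundingRect(k);print(r)
for z in (0,.048): print([proj(s,[.617+dx,.281+dy,z]).round(0).tolist() for dx,dy in((-.016,.016),(.016,.016),(.016,-.016),(-.016,-.016))])
cv2.imwrite('pics/c16.png',cv2.resize(s['img'][100:300,156:356,::-1],(600,600),interpolation=cv2.INTER_CUBIC))
E
```

```text
[0.61925625 0.26295548 0.09473397] [[ 1.35699127e-01  9.90748782e-01 -1.61183884e-03]
 [ 9.90703879e-01 -1.35708331e-01 -9.43779914e-03]
 [-9.56922796e-03 -3.16153891e-04 -9.99954164e-01]] 0.06008431456563671
(205, 223, 40, 37)
[[234.0, 150.0], [268.0, 146.0], [272.0, 179.0], [239.0, 184.0]]
[[229.0, 160.0], [270.0, 154.0], [275.0, 194.0], [235.0, 199.0]]
```

View pics/c16.png

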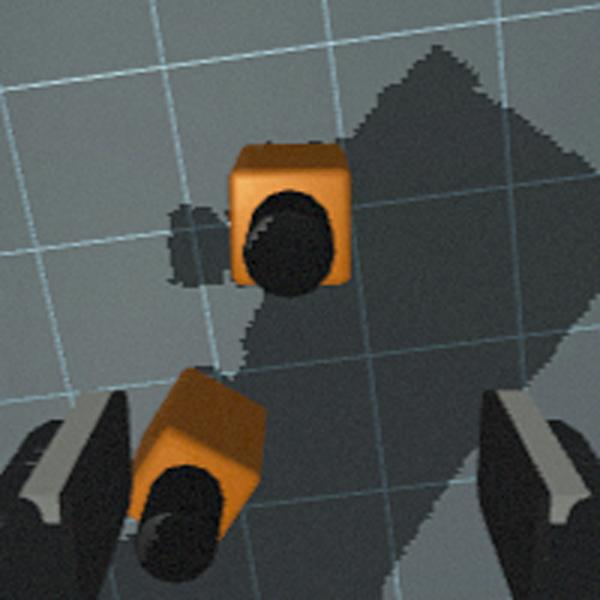

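>>> send_rows:
  rows:
    - [[-0.2, 1.9, 0], [0.5, -0.1, 0], 6]
    - [[0, 0, 0], [0, 0, 0], 6]
    - [[0, 0, 0], [0, 0, 0], 6]

```text
clock: 14.52
eef_pos: [0.618, 0.2824, 0.0962]
ee_rot: [[0.137, 0.991, 0.002], [0.991, -0.137, 0.001], [0.001, 0.002, -1.0]]
ft_force: [-0.2, 0.2, -0.2]
gripper_width: 0.0599
```

```bash
python3 - <<'E'
from h import *
s=take('wrist','w9b.png');o=observe(); print(o['eef_pos'],o['ee_rot'],o['gripper_width'])
cv2.imwrite('pics/c16.png',cv2.resize(s['img'][130:330,156:356,::-1],(600,600),interpolation=cv2.INTER_CUBIC))
p=o['eef_pos']; 
for z in (0,.048): print(proj(s,[.6175,.282,z]))
E
```

```text
[0.61776716 0.28303284 0.09625205] [[ 0.13681272  0.99059505  0.0019291 ]
 [ 0.99059569 -0.13681537  0.00131461]
 [ 0.00156618  0.0017311  -0.99999728]] 0.05954696485576739
[257.43236154 183.6137846 ]
[257.60725652 198.57507403]
```

View pics/c16.png

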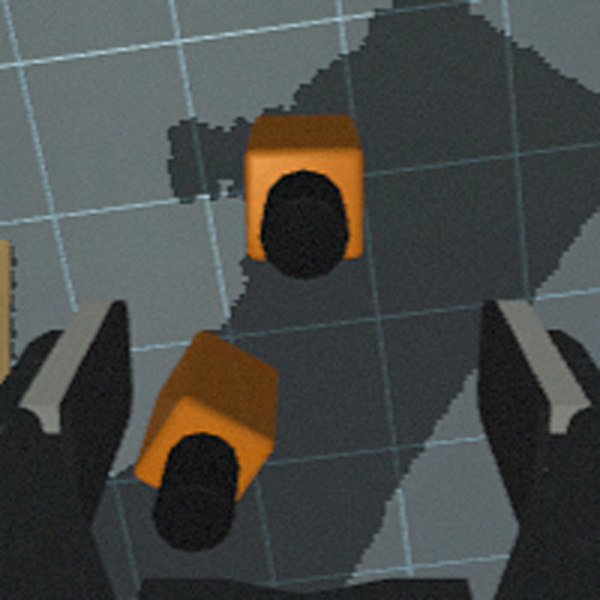

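>>> send_rows:
  rows:
    - [[0, 0, -3], [0, 0, 0], 6]
    - [[0, 0, -3], [0, 0, 0], 6]
    - [[0, 0, -2.5], [0, 0, 0], 6]
    - [[0, 0, -0.5], [0, 0, 0], 6]
    - [[0, 0, 0], [0, 0, 0], 6]

```text
clock: 15.2
eef_pos: [0.6194, 0.2832, 0.0059]
ee_rot: [[0.138, 0.99, 0.006], [0.99, -0.138, 0.003], [0.003, 0.005, -1.0]]
ft_force: [0.4, -0.5, -0.2]
gripper_width: 0.0601
```

>>> send_rows:
  rows:
    - [[-0.1, -0.1, -1.5], [-0.1, 0.3, 0], 6]
    - [[0, 0, -0.2], [0, 0, 0], 6]
    - [[0, 0, 0], [0, 0, 0], 6]

```text
clock: 15.58
eef_pos: [0.6199, 0.2829, -0.0099]
ee_rot: [[0.138, 0.99, 0.003], [0.99, -0.138, 0.003], [0.003, 0.003, -1.0]]
ft_force: [-0.1, -0.5, 1.1]
gripper_width: 0.0601
```

>>> send_rows:
  rows:
    - [[-0.2, 0, -0.3], [0, 0, 0], 6]
    - [[0, 0, 0], [0, 0, 0], 2]
    - [[0, 0, 0], [0, 0, 0], 2]
    - [[0, 0, 0], [0, 0, 0], 2]
    - [[0, 0, 0], [0, 0, 0], 2]

```text
clock: 16.2
eef_pos: [0.6183, 0.2834, -0.012]
ee_rot: [[0.138, 0.99, 0.005], [0.99, -0.138, 0.004], [0.004, 0.004, -1.0]]
ft_force: [-0.3, -0.1, -1.8]
gripper_width: 0.0315
```

>>> send_rows:
  rows:
    - [[0, 0, 2], [0, 0, 0], 2]
    - [[0, 0, 4], [0, 0, 0], 2]
    - [[0, 0, 4], [0, 0, 0], 2]
    - [[-0.5, -2, 2], [0, 0, 0], 2]
    - [[-1.5, -5.2, 0], [0, 0, 0], 2]

```text
clock: 16.82
eef_pos: [0.5985, 0.2173, 0.1174]
ee_rot: [[0.131, 0.991, 0.01], [0.991, -0.131, 0.011], [0.013, 0.009, -1.0]]
ft_force: [1.3, -1.4, -0.6]
gripper_width: 0.0314
```

>>> send_rows:
  rows:
    - [[-1.7, -5.9, 0], [0, 0, 0], 2]
    - [[-1.7, -5.9, 0], [0, 0, 0], 2]
    - [[-1.7, -5.9, 0], [0, 0, 0], 2]
    - [[-1.7, -5.9, 0], [0, 0, 0], 2]
    - [[-1.7, -5.9, 0], [0, 0, 0], 2]

```text
clock: 17.45
eef_pos: [0.5147, -0.0834, 0.1258]
ee_rot: [[0.128, 0.992, 0.024], [0.992, -0.128, 0.011], [0.014, 0.022, -1.0]]
ft_force: [1.4, 0.0, -0.7]
gripper_width: 0.0309
```

>>> send_rows:
  rows:
    - [[-1, -4, 0], [-0.3, 0.7, 0], 2]
    - [[-1.2, -2.2, 0], [-0.2, 0.3, 0], 2]
    - [[0, 0, 0], [0, 0, 0], 2]
    - [[0, 0, -3], [0, 0, 0], 2]
    - [[0, 0, 0], [0, 0, 0], 2]

```text
clock: 18.08
eef_pos: [0.4933, -0.1533, 0.1011]
ee_rot: [[0.137, 0.99, 0.014], [0.991, -0.137, -0.004], [-0.002, 0.014, -1.0]]
ft_force: [-0.5, 0.0, -0.0]
gripper_width: 0.0314
```

```bash
python3 - <<'E'
from h import *
s=take('wrist','w10.png');t=take('scene');o=observe(); print(o['eef_pos'],o['ee_rot'],o['gripper_width'])
A=cv2.resize(t['img'][90:220,140:270,::-1],(400,400),interpolation=cv2.INTER_CUBIC)
B=cv2.resize(s['img'][130:330,156:356,::-1],(400,400),interpolation=cv2.INTER_CUBIC)
cv2.imwrite('pics/c17.png',np.hstack([A,B]))
E
```

```text
[ 0.49531751 -0.15314359  0.10272317] [[ 0.13707714  0.99039247  0.01823774]
 [ 0.99055911 -0.13702429 -0.00412236]
 [-0.00158374  0.01863064 -0.99982518]] 0.031219031247417085
```

View pics/c17.png

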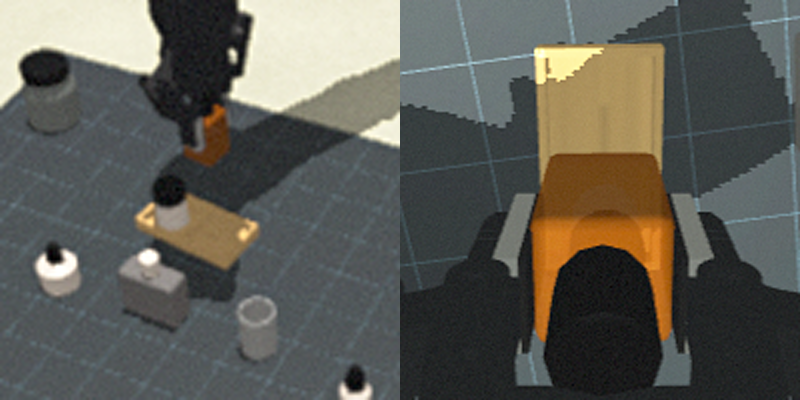

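>>> send_rows:
  rows:
    - [[-0.1, 0.1, -2], [0.2, 0.9, 0], 2]
    - [[0, 0, -3], [0, 0, 0], 2]
    - [[0, 0, -2], [0, 0, 0], 2]
    - [[0, 0, 0], [0, 0, 0], 2]
    - [[0, 0, 0], [0, 0, 0], 2]

```text
clock: 18.8
eef_pos: [0.4981, -0.1496, 0.0313]
ee_rot: [[0.134, 0.991, 0.007], [0.991, -0.134, 0.0], [0.001, 0.007, -1.0]]
ft_force: [-0.5, 0.2, -0.7]
gripper_width: 0.0312
```

>>> send_rows:
  rows:
    - [[-0.5, -0.3, -0.5], [0, 0.3, 0], 2]
    - [[0, 0, -1], [0, 0, 0], 2]
    - [[0, 0, 0], [0, 0, 0], 2]
    - [[0, 0, 0], [0, 0, 0], 2]

```text
clock: 19.3
eef_pos: [0.4938, -0.1533, 0.0167]
ee_rot: [[0.135, 0.991, 0.004], [0.991, -0.135, -0.0], [0.0, 0.004, -1.0]]
ft_force: [0.6, -0.1, -0.3]
gripper_width: 0.0312
```

```bash
python3 - <<'E'
from h import *
s=take('wrist','w10.png');t=take('scene');o=observe(); print(o['eef_pos'],o['ee_rot'],o['gripper_width'])
A=cv2.resize(t['img'][90:220,140:270,::-1],(400,400),interpolation=cv2.INTER_CUBIC)
B=cv2.resize(s['img'][130:330,156:356,::-1],(400,400),interpolation=cv2.INTER_CUBIC)
cv2.imwrite('pics/c18.png',np.hstack([A,B]))
E
```

```text
[ 0.4937357  -0.1532237   0.01674303] [[ 1.34513429e-01  9.90904734e-01  3.73443694e-03]
 [ 9.90911638e-01 -1.34514407e-01  1.07963757e-05]
 [ 5.13033750e-04  3.69904476e-03 -9.99993027e-01]] 0.03138859041753647
```

View pics/c18.png

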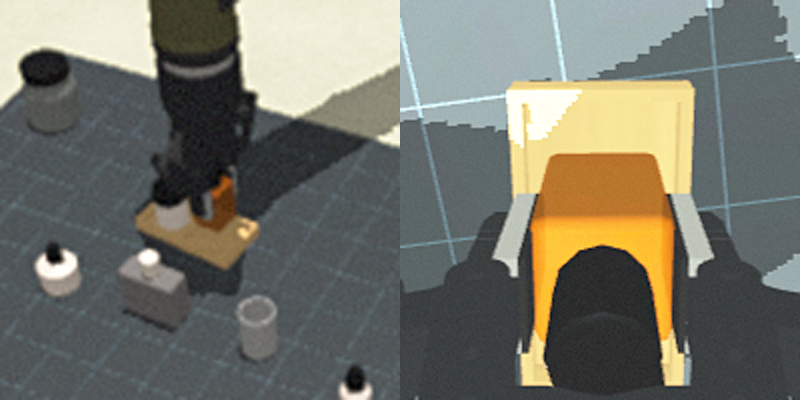

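>>> send_rows:
  rows:
    - [[0, 0, -1], [0, 0, 0], 2]
    - [[0, 0, -1], [0, 0, 0], 2]
    - [[0, 0, 0], [0, 0, 0], 2]
    - [[0, 0, 0], [0, 0, 0], 2]

```text
clock: 19.9
eef_pos: [0.4938, -0.1531, -0.0049]
ee_rot: [[0.134, 0.991, 0.004], [0.991, -0.134, 0.0], [0.001, 0.004, -1.0]]
ft_force: [0.5, -0.0, -1.9]
gripper_width: 0.031
```

>>> send_rows:
  rows:
    - [[0, 0, -0.2], [0, 0, 0], 2]
    - [[0, 0, -0.1], [0, 0, 0], 2]
    - [[0, 0, 0], [0, 0, 0], 2]

```text
clock: 20.27
eef_pos: [0.4941, -0.1531, -0.0078]
ee_rot: [[0.134, 0.991, 0.004], [0.991, -0.134, 0.0], [0.001, 0.004, -1.0]]
ft_force: [-1.0, -0.8, 0.3]
gripper_width: 0.0313
```

Open, lift.

>>> send_rows:
  rows:
    - [[0, 0, 0], [0, 0, 0], 4]
    - [[0, 0, 0], [0, 0, 0], 5]
    - [[0, 0, 0], [0, 0, 0], 6]
    - [[0, 0, 2], [0, 0, 0], 6]
    - [[0, 0, 4], [0, 0, 0], 6]

```text
clock: 20.9
eef_pos: [0.4923, -0.1526, 0.0516]
ee_rot: [[0.133, 0.991, -0.001], [0.991, -0.133, 0.001], [0.001, -0.001, -1.0]]
ft_force: [0.1, 0.2, -0.1]
gripper_width: 0.0601
```

>>> send_rows:
  rows:
    - [[0, 0, 5], [0, 0, 0], 6]
    - [[2, 3, 3], [0, 0, 0], 6]
    - [[3, 5, 0], [0, 0, 0], 6]
    - [[2, 3, 0], [0, 0, 0], 6]
    - [[0, 0, 0], [0, 0, 0], 6]

```text
clock: 21.52
eef_pos: [0.5649, -0.0409, 0.138]
ee_rot: [[0.138, 0.99, 0.005], [0.99, -0.138, 0.0], [0.001, 0.005, -1.0]]
ft_force: [0.4, -0.1, -0.0]
gripper_width: 0.0599
```

```bash
python3 - <<'E'
from h import *
s=take('wrist','w11.png');t=take('scene');o=observe(); print(o['eef_pos'],o['ee_rot'],o['gripper_width'])
A=cv2.resize(t['img'][90:220,140:270,::-1],(400,400),interpolation=cv2.INTER_CUBIC)
B=cv2.resize(s['img'],(533,400),interpolation=cv2.INTER_CUBIC)[:,:,::-1]
cv2.imwrite('pics/c19.png',cv2.resize(np.hstack([A,B]),(800,343)))
E
```

```text
[ 0.56268372 -0.04497681  0.13724116] [[ 0.14207995  0.98985386  0.00161858]
 [ 0.98985173 -0.14207495 -0.00287463]
 [-0.0026155   0.00201058 -0.99999456]] 0.060146467782630275
```

View pics/c19.png

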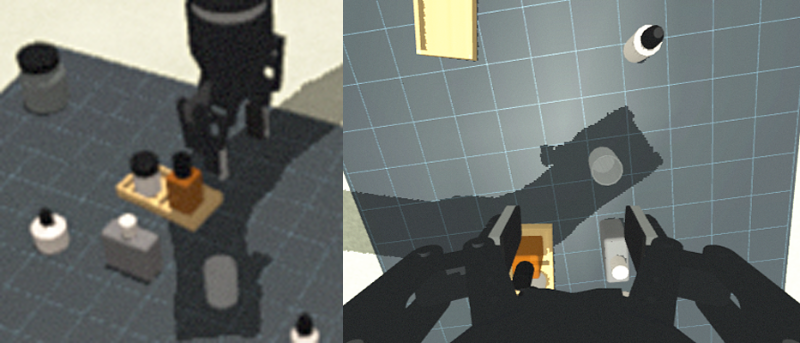

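>>> send_rows:
  rows:
    - [[3.8, 3.8, 0], [0, 0, -2.5], 5.5]
    - [[3.8, 3.6, 0], [0, 0, -2.5], 5.5]
    - [[0, 0, 0], [0, 0, 0], 5.5]
    - [[0, 0, 0], [0, 0, 0], 5.5]

```text
clock: 22.12
eef_pos: [0.6353, 0.0196, 0.1348]
ee_rot: [[0.241, 0.97, -0.008], [0.97, -0.241, -0.012], [-0.013, -0.005, -1.0]]
ft_force: [-0.4, -0.3, -0.7]
gripper_width: 0.0552
```

```bash
python3 - <<'E'
from h import *
s=take('wrist','w12.png');o=observe(); print(o['eef_pos'],o['ee_rot'],o['gripper_width'])
cv2.imwrite('pics/c20.png',cv2.resize(s['img'][60:260,156:356,::-1],(600,600),interpolation=cv2.INTER_CUBIC))
E
```

```text
[0.63540077 0.01996977 0.13498895] [[ 0.24085864  0.97052951 -0.00771874]
 [ 0.97047985 -0.24093342 -0.01095179]
 [-0.01248873 -0.00485305 -0.99991024]] 0.05506786408850474
```

View pics/c20.png

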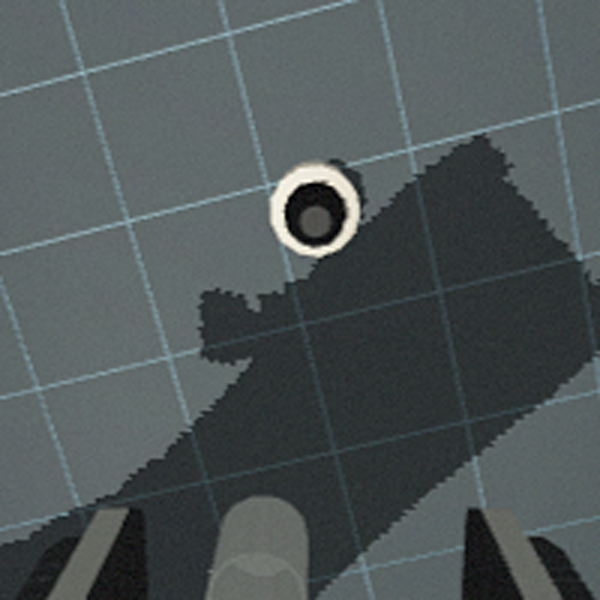

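```bash
python3 - <<'E'
from h import *
s=load('wrist'); print(onz(s,261,129.7,.052),onz(s,261.3,133.7,.082))
y=np.array([np.sin(np.radians(13)),np.cos(np.radians(13))])
for d in(-.054,.014,.068): print(np.array([.469,.182])+d*y)
E
```

```text
[0.64921064 0.06737755 0.052     ] [0.64909863 0.06689666 0.082     ]
[0.45685264 0.12938402]
[0.47214931 0.19564118]
[0.48429667 0.24825716]
```

>>> send_rows:
  rows:
    - [[1.4, 4.7, -1], [0.6, -0.4, 0], 5.5]
    - [[0, 0, -2], [0, 0, 0], 5.5]
    - [[0, 0, -2], [0, 0, 0], 5.5]
    - [[0, 0, 0], [0, 0, 0], 5.5]
    - [[0, 0, 0], [0, 0, 0], 5.5]

```text
clock: 22.8
eef_pos: [0.6465, 0.0571, 0.0838]
ee_rot: [[0.25, 0.968, -0.004], [0.968, -0.25, -0.007], [-0.008, -0.002, -1.0]]
ft_force: [0.1, -0.5, -0.2]
gripper_width: 0.055
```

```bash
python3 - <<'E'
from h import *
s=take('wrist','w13.png');o=observe(); print(o['eef_pos'],o['ee_rot'],o['gripper_width'])
cv2.imwrite('pics/c21.png',cv2.resize(s['img'][130:330,156:356,::-1],(600,600),interpolation=cv2.INTER_CUBIC))
print(proj(s,[.649,.067,.052]),proj(s,[.649,.067,.082]))
E
```

```text
[0.64639646 0.05695696 0.08375013] [[ 0.24982376  0.96828187 -0.00428009]
 [ 0.96825679 -0.24984974 -0.00734111]
 [-0.00817764 -0.00231025 -0.99996389]] 0.054793690320725404
[258.34320114 190.81049202] [258.42576006 204.09285393]
```

View pics/c21.png

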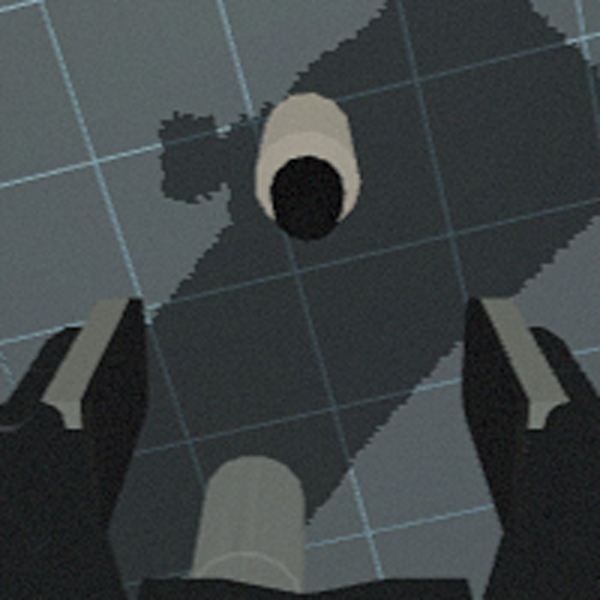

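>>> send_rows:
  rows:
    - [[0.25, 1.1, 0], [0.4, -0.2, 0], 5.5]
    - [[0, 0, 0], [0, 0, 0], 5.5]
    - [[0, 0, -3], [0, 0, 0], 5.5]
    - [[0, 0, -2.5], [0, 0, 0], 5.5]
    - [[0, 0, 0], [0, 0, 0], 5.5]

```text
clock: 23.48
eef_pos: [0.6515, 0.0694, 0.0309]
ee_rot: [[0.25, 0.968, 0.006], [0.968, -0.25, 0.001], [0.003, 0.005, -1.0]]
ft_force: [-0.3, 0.4, 0.5]
gripper_width: 0.0548
```

>>> send_rows:
  rows:
    - [[-0.25, -0.1, -1.2], [0, 0.3, 0], 5.5]
    - [[0, 0, -2], [0, 0, 0], 5.5]
    - [[0, 0, -0.5], [0, 0, 0], 5.5]
    - [[0, 0, 0], [0, 0, 0], 5.5]

```text
clock: 23.98
eef_pos: [0.6504, 0.0688, -0.0064]
ee_rot: [[0.25, 0.968, 0.003], [0.968, -0.25, 0.002], [0.003, 0.003, -1.0]]
ft_force: [-0.2, -0.5, 0.5]
gripper_width: 0.0552
```

>>> send_rows:
  rows:
    - [[-0.1, -0.1, -0.4], [0, 0, 0], 5.5]
    - [[0, 0, 0], [0, 0, 0], 1.5]
    - [[0, 0, 0], [0, 0, 0], 1.5]
    - [[0, 0, 0], [0, 0, 0], 1.5]
    - [[0, 0, 0], [0, 0, 0], 1.5]

```text
clock: 24.6
eef_pos: [0.6504, 0.068, -0.0092]
ee_rot: [[0.25, 0.968, 0.006], [0.968, -0.25, 0.003], [0.004, 0.005, -1.0]]
ft_force: [-0.0, 0.3, -0.9]
gripper_width: 0.0245
```

>>> send_rows:
  rows:
    - [[0, 0, 2], [0, 0, 0], 1.5]
    - [[0, 0, 4], [0, 0, 0], 1.5]
    - [[0, 0, 4], [0, 0, 0], 1.5]
    - [[-0.5, 0.5, 3], [0, 0, 1], 1.5]
    - [[-3.5, 3.8, 0], [0, 0, 0], 1.5]

```text
clock: 25.22
eef_pos: [0.6133, 0.1076, 0.1298]
ee_rot: [[0.241, 0.971, 0.012], [0.971, -0.241, 0.002], [0.005, 0.011, -1.0]]
ft_force: [-0.0, 1.4, -1.7]
gripper_width: 0.0242
```

>>> send_rows:
  rows:
    - [[-3.8, 4.2, 0], [0, 0, 0], 1.5]
    - [[-3.8, 4.2, 0], [0, 0, 0], 1.5]
    - [[-3.2, 3.6, 0], [0, 0, 0], 1.5]
    - [[0, 0, 0], [0, 0, 0], 1.5]
    - [[0, 0, 0], [0, 0, 0], 1.5]

```text
clock: 25.85
eef_pos: [0.5013, 0.2364, 0.1384]
ee_rot: [[0.234, 0.972, 0.021], [0.972, -0.234, 0.009], [0.014, 0.019, -1.0]]
ft_force: [0.8, -0.5, -0.9]
gripper_width: 0.0243
```

```bash
python3 - <<'E'
from h import *
s=take('wrist','w14.png');t=take('scene');o=observe(); print(o['eef_pos'],o['ee_rot'],o['gripper_width'])
A=cv2.resize(t['img'][110:250,240:380,::-1],(400,400),interpolation=cv2.INTER_CUBIC)
B=cv2.resize(s['img'][100:330,141:371,::-1],(400,400),interpolation=cv2.INTER_CUBIC)
cv2.imwrite('pics/c22.png',np.hstack([A,B]))
E
```

```text
[0.5015107  0.23641759 0.13807309] [[ 0.23506765  0.97175308  0.02095618]
 [ 0.97187123 -0.23530802  0.00982091]
 [ 0.01447466  0.01805813 -0.99973216]] 0.024480743289445862
```

View pics/c22.png

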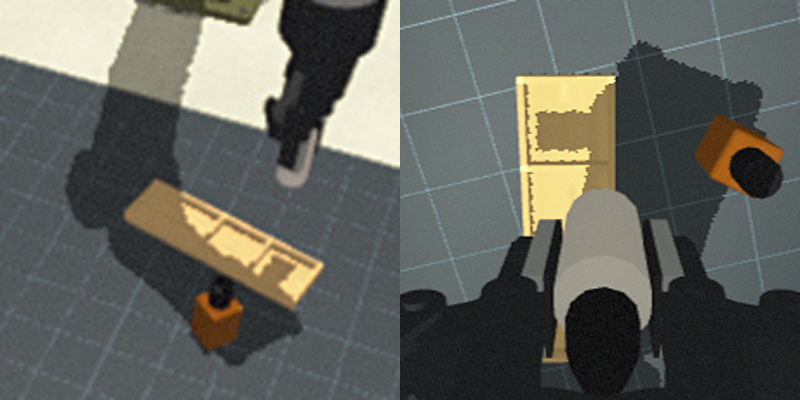

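>>> send_rows:
  rows:
    - [[-1.6, 1.2, 0], [-0.5, 1.1, 0], 1.5]
    - [[0, 0, 0], [0, 0, 0], 1.5]
    - [[0, 0, -4], [0, 0, 0], 1.5]
    - [[0, 0, -2], [0, 0, 0], 1.5]
    - [[0, 0, 0], [0, 0, 0], 1.5]

```text
clock: 26.58
eef_pos: [0.4871, 0.2474, 0.0769]
ee_rot: [[0.24, 0.971, 0.002], [0.971, -0.24, 0.001], [0.001, 0.002, -1.0]]
ft_force: [-0.4, 0.2, -0.1]
gripper_width: 0.0244
```

```bash
python3 - <<'E'
from h import *
s=take('wrist','w15.png');o=observe(); print(o['eef_pos'],o['ee_rot'],o['gripper_width'])
B=cv2.resize(s['img'][60:330,141:371,::-1],(511,600),interpolation=cv2.INTER_CUBIC)
cv2.imwrite('pics/c23.png',B)
hsv=cv2.cvtColor(s['img'],cv2.COLOR_RGB2HSV)
m=cv2.inRange(hsv,(10,80,70),(30,255,255)); m[250:]=0
cs,_=cv2.findContours(m,cv2.RETR_EXTERNAL,cv2.CHAIN_APPROX_NONE)
for k in cs:
    if cv2.contourArea(k)>800:
        q=cv2.approxPolyDP(cv2.convexHull(k),4,True)[:,0]
        P=np.array([onz(s,u,v,.014)[:2] for u,v in q]); print(q.tolist(),P.round(4).tolist(),np.linalg.norm(P-np.roll(P,1,0),axis=1).round(4))
E
```

```text
[0.48744243 0.24772974 0.07761377] [[ 0.24023192  0.97070925  0.00348993]
 [ 0.97071325 -0.24023758  0.00129965]
 [ 0.0021      0.0030755  -0.99999307]] 0.024188358986714075
[[359, 185], [413, 215], [387, 247], [361, 235], [343, 214]] [[0.5709, 0.2336], [0.6122, 0.1958], [0.5867, 0.1708], [0.5659, 0.188], [0.5536, 0.2113]] [0.0282 0.0561 0.0357 0.027  0.0263]
[[287, 157], [287, 225], [280, 236], [221, 225], [218, 160]] [[0.5173, 0.2712], [0.5046, 0.2129], [0.4964, 0.2042], [0.4487, 0.2268], [0.4619, 0.2824]] [0.0565 0.0597 0.012  0.0527 0.0572]
```

View pics/c23.png

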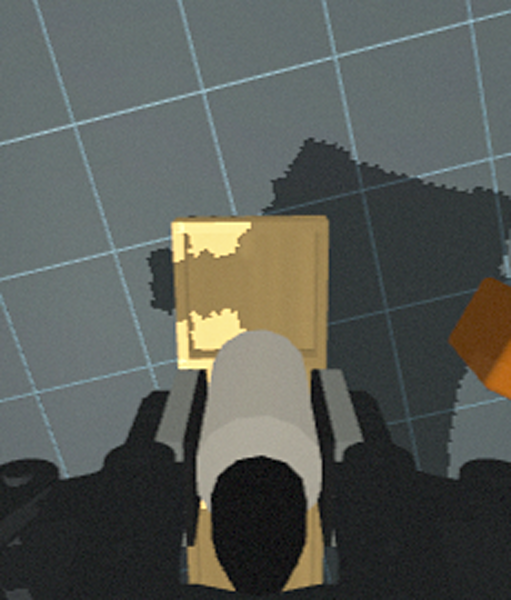

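>>> send_rows:
  rows:
    - [[-0.4, 0.1, -2], [0, 0.1, 0], 1.5]
    - [[0, 0, -2], [0, 0, 0], 1.5]
    - [[0, 0, -1], [0, 0, 0], 1.5]
    - [[0, 0, 0], [0, 0, 0], 1.5]
    - [[0, 0, 0], [0, 0, 0], 1.5]

```text
clock: 27.25
eef_pos: [0.4874, 0.2504, 0.031]
ee_rot: [[0.242, 0.97, 0.009], [0.97, -0.242, 0.006], [0.008, 0.008, -1.0]]
ft_force: [0.0, -0.3, 0.2]
gripper_width: 0.0244
```

>>> send_rows:
  rows:
    - [[-0.4, -0.2, -0.5], [-0.3, 0.5, 0], 1.5]
    - [[0, 0, -1], [0, 0, 0], 1.5]
    - [[0, 0, -0.8], [0, 0, 0], 1.5]
    - [[0, 0, 0], [0, 0, 0], 1.5]
    - [[0, 0, 0], [0, 0, 0], 1.5]

```text
clock: 27.88
eef_pos: [0.4837, 0.2486, 0.0072]
ee_rot: [[0.243, 0.97, 0.001], [0.97, -0.243, 0.001], [0.001, 0.001, -1.0]]
ft_force: [0.9, 0.4, -0.1]
gripper_width: 0.0244
```

>>> send_rows:
  rows:
    - [[0, 0, -0.8], [0, 0, 0], 1.5]
    - [[0, 0, -0.2], [0, 0, 0], 1.5]
    - [[0, 0, 0], [0, 0, 0], 1.5]

```text
clock: 28.25
eef_pos: [0.4838, 0.2487, -0.0033]
ee_rot: [[0.242, 0.97, 0.001], [0.97, -0.242, 0.001], [0.002, 0.001, -1.0]]
ft_force: [-0.5, -1.0, 0.1]
gripper_width: 0.0243
```

>>> send_rows:
  rows:
    - [[0, 0, -0.2], [0, 0, 0], 1.5]
    - [[0, 0, 0], [0, 0, 0], 1.5]
    - [[0, 0, 0], [0, 0, 0], 3]
    - [[0, 0, 0], [0, 0, 0], 4]
    - [[0, 0, 0], [0, 0, 0], 4.5]

```text
clock: 28.88
eef_pos: [0.4842, 0.2489, -0.005]
ee_rot: [[0.243, 0.97, 0.002], [0.97, -0.243, 0.002], [0.002, 0.002, -1.0]]
ft_force: [0.2, -0.2, -0.3]
gripper_width: 0.045
```

>>> send_rows:
  rows:
    - [[0, 0, 0], [0, 0, 0], 5]
    - [[0, 0, 2], [0, 0, 0], 5]
    - [[0, 0, 4], [0, 0, 0], 5.5]
    - [[0, 0, 5], [0, 0, 0], 5.5]
    - [[0, 0, 2], [0, 0, 0], 5.5]

```text
clock: 29.5
eef_pos: [0.4825, 0.248, 0.127]
ee_rot: [[0.242, 0.97, -0.001], [0.97, -0.242, -0.001], [-0.001, -0.001, -1.0]]
ft_force: [0.3, -0.4, 0.0]
gripper_width: 0.0548
```

```bash
python3 - <<'E'
from h import *
s=take('wrist','w16.png');t=take('scene');o=observe(); print(o['eef_pos'],o['ee_rot'],o['gripper_width'])
A=cv2.resize(t['img'][130:260,250:380,::-1],(400,400),interpolation=cv2.INTER_CUBIC)
B=cv2.resize(s['img'][100:330,141:371,::-1],(400,400),interpolation=cv2.INTER_CUBIC)
cv2.imwrite('pics/c24.png',np.hstack([A,B]))
E
```

```text
[0.48291103 0.24805022 0.12662505] [[ 2.42075356e-01  9.70257372e-01 -3.92977862e-04]
 [ 9.70257341e-01 -2.42075502e-01 -3.78449013e-04]
 [-4.62323258e-04 -2.89676476e-04 -9.99999851e-01]] 0.054754013879452175
```

View pics/c24.png

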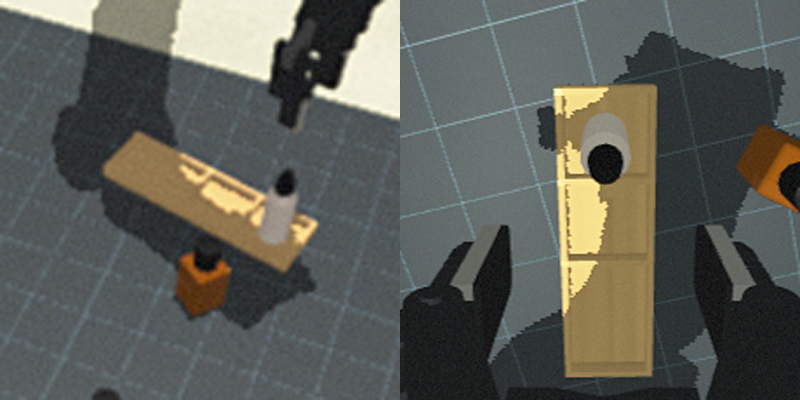

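>>> send_rows:
  rows:
    - [[1.7, -5.8, 0], [0, 0, 0], 6]
    - [[1.7, -5.8, 0], [0, 0, 0], 6]
    - [[1.7, -5.8, 0], [0, 0, 0], 6]
    - [[1.7, -5.8, 0], [0, 0, 0], 6]
    - [[1.7, -5.8, 0], [0, 0, 0], 6]

```text
clock: 30.22
eef_pos: [0.566, -0.0423, 0.1223]
ee_rot: [[0.227, 0.974, -0.005], [0.974, -0.227, 0.005], [0.004, -0.006, -1.0]]
ft_force: [0.2, -0.1, -0.3]
gripper_width: 0.0596
```

>>> send_rows:
  rows:
    - [[1, -2, 0], [0, 0, 0], 6]
    - [[0, 0, 0], [0, 0, 0], 6]
    - [[0, 0, 0], [0, 0, 0], 6]

```text
clock: 30.6
eef_pos: [0.5738, -0.0694, 0.118]
ee_rot: [[0.237, 0.971, -0.011], [0.972, -0.237, 0.002], [-0.0, -0.011, -1.0]]
ft_force: [-0.2, 0.1, 0.3]
gripper_width: 0.0598
```

```bash
python3 - <<'E'
from h import *
s=take('wrist','w17.png');o=observe(); print(o['eef_pos'],o['ee_rot'],o['gripper_width'])
B=cv2.resize(s['img'][100:330,131:381,::-1],(650,598),interpolation=cv2.INTER_CUBIC)
cv2.imwrite('pics/c25.png',B)
E
```

```text
[ 0.57378449 -0.0692546   0.11809024] [[ 2.36417791e-01  9.71587026e-01 -1.11928058e-02]
 [ 9.71651209e-01 -2.36410876e-01  1.95598663e-03]
 [-7.45689803e-04 -1.13379334e-02 -9.99935446e-01]] 0.059960028614279494
```

View pics/c25.png

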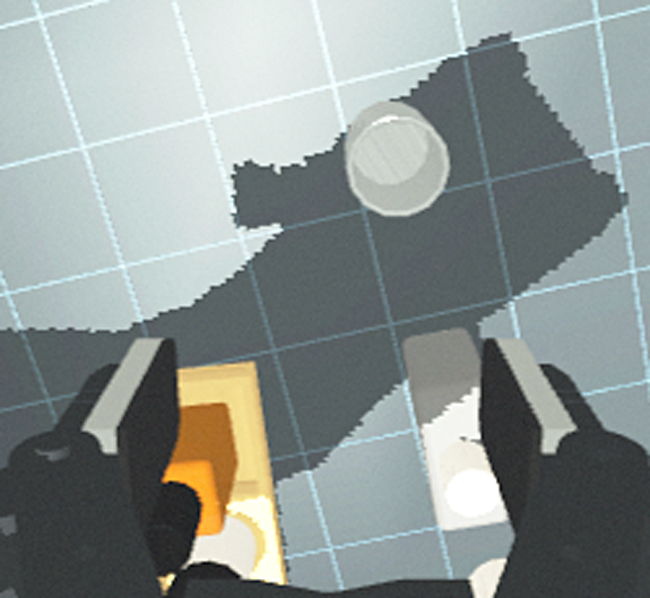

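```bash
python3 - <<'E'
from h import *
s=load('wrist'); print(onz(s,283.7,163.5,.048)); f=2.6
for a,b in((405,345),(468,328),(510,522),(441,530)): print(onz(s,131+a/f,100+b/f,.052))
w=dict(np.load('w1.npz'))
for a,b in ((423,318),(488,325),(472,485),(400,483)): print('w1',onz(w,230+a/4,85+b/4,.052))
print(onz(w,230+466/4,85+73/4,.048))
E
```

```text
[ 0.59958258 -0.05128694  0.048     ]
[ 0.58884924 -0.11202725  0.052     ]
[ 0.6109351  -0.11086051  0.052     ]
[ 0.61149238 -0.18966545  0.052     ]
[ 0.58624453 -0.18726289  0.052     ]
w1 [ 0.59083072 -0.13085235  0.052     ]
w1 [ 0.61277754 -0.13328556  0.052     ]
w1 [ 0.61212834 -0.18989862  0.052     ]
w1 [ 0.5869991  -0.18909673  0.052     ]
[ 0.5999675 -0.052324   0.048    ]
```

>>> send_rows:
  rows:
    - [[2.6, 1.8, -1], [-0.1, -0.6, 0], 6]
    - [[0, 0, -2.5], [0, 0, 0], 6]
    - [[0, 0, -1], [0, 0, 0], 6]
    - [[0, 0, 0], [0, 0, 0], 6]
    - [[0, 0, 0], [0, 0, 0], 6]

```text
clock: 31.28
eef_pos: [0.5994, -0.0423, 0.0733]
ee_rot: [[0.225, 0.974, -0.0], [0.974, -0.225, 0.003], [0.003, -0.001, -1.0]]
ft_force: [1.2, -0.4, 0.2]
gripper_width: 0.06
```

```bash
python3 - <<'E'
from h import *
s=take('wrist','w18.png');o=observe(); print(o['eef_pos'],o['ee_rot'],o['gripper_width'])
B=cv2.resize(s['img'][130:330,156:356,::-1],(600,600),interpolation=cv2.INTER_CUBIC)
cv2.imwrite('pics/c26.png',B); print(proj(s,[.5997,-.0515,.048]))
E
```

```text
[ 0.59948161 -0.04224371  0.07337516] [[ 2.25294682e-01  9.74290643e-01  2.22162753e-04]
 [ 9.74285063e-01 -2.25294154e-01  3.34072633e-03]
 [ 3.30489037e-03 -5.36198025e-04 -9.99994395e-01]] 0.059827526337922696
[261.64131389 218.95369299]
```

View pics/c26.png

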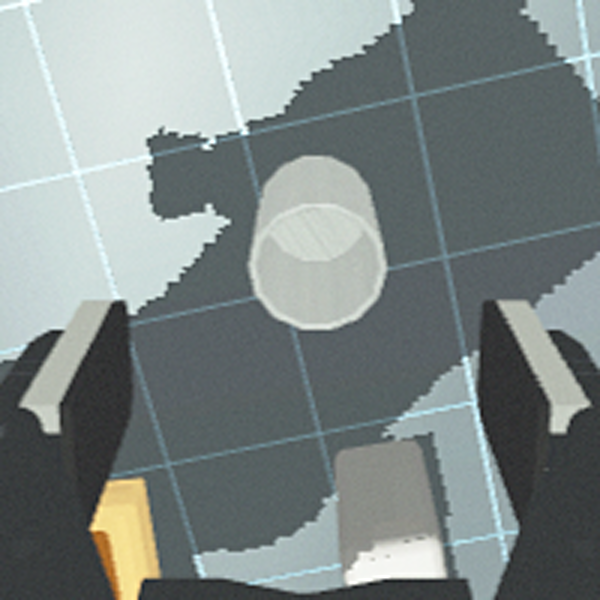

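>>> send_rows:
  rows:
    - [[0, -0.9, 0], [0, 0, 0], 6]
    - [[0, 0, -1], [0, 0, 0], 6]
    - [[0, 0, -3], [0, 0, 0], 6]
    - [[0, 0, -2.5], [0, 0, 0], 6]
    - [[0, 0, 0], [0, 0, 0], 6]

```text
clock: 31.95
eef_pos: [0.6004, -0.0541, 0.0072]
ee_rot: [[0.229, 0.974, 0.003], [0.974, -0.229, 0.002], [0.003, 0.003, -1.0]]
ft_force: [-0.6, -0.3, 0.6]
gripper_width: 0.0602
```

>>> send_rows:
  rows:
    - [[-0.1, 0.25, -1.2], [0, 0.1, 0], 6]
    - [[0, 0, -0.7], [0, 0, 0], 6]
    - [[0, 0, 0], [0, 0, 0], 6]

```text
clock: 32.33
eef_pos: [0.6005, -0.0514, -0.0115]
ee_rot: [[0.229, 0.973, 0.004], [0.973, -0.229, 0.003], [0.004, 0.003, -1.0]]
ft_force: [-0.1, 0.2, -0.8]
gripper_width: 0.0597
```

>>> send_rows:
  rows:
    - [[0, 0, 0], [0, 0, 0], 2]
    - [[0, 0, 0], [0, 0, 0], 2]
    - [[0, 0, 0], [0, 0, 0], 2]
    - [[0, 0, 0], [0, 0, 0], 2]

```text
clock: 32.83
eef_pos: [0.6016, -0.0514, -0.0101]
ee_rot: [[0.229, 0.973, 0.006], [0.973, -0.229, 0.003], [0.004, 0.006, -1.0]]
ft_force: [-1.4, 0.2, -0.8]
gripper_width: 0.0314
```

>>> send_rows:
  rows:
    - [[0, 0, 2], [0, 0, 0], 2]
    - [[0, 0, 4], [0, 0, 0], 2]
    - [[0, 0, 5], [0, 0, 0], 2]
    - [[-1.5, 3, 2], [0, 0, 0], 2]
    - [[-2.7, 5.2, 0], [-0.2, 0.3, 0], 2]

```text
clock: 33.45
eef_pos: [0.5611, 0.0268, 0.1285]
ee_rot: [[0.239, 0.971, 0.007], [0.971, -0.239, -0.003], [-0.001, 0.007, -1.0]]
ft_force: [0.4, 1.6, -1.1]
gripper_width: 0.0317
```

>>> send_rows:
  rows:
    - [[-2.7, 5.2, 0], [0, 0, 0], 2]
    - [[-2.7, 5.2, 0], [0, 0, 0], 2]
    - [[-1.8, 3.4, 0], [0, 0, 0], 2]
    - [[0, 0, 0], [0, 0, 0], 2]
    - [[0, 0, 0], [0, 0, 0], 2]

```text
clock: 34.08
eef_pos: [0.4865, 0.1747, 0.1362]
ee_rot: [[0.231, 0.973, 0.016], [0.973, -0.231, 0.003], [0.007, 0.015, -1.0]]
ft_force: [0.5, 0.0, -0.3]
gripper_width: 0.0314
```

```bash
python3 - <<'E'
from h import *
s=take('wrist','w19.png');t=take('scene');o=observe(); print(o['eef_pos'],o['ee_rot'],o['gripper_width'])
A=cv2.resize(t['img'][110:250,240:380,::-1],(400,400),interpolation=cv2.INTER_CUBIC)
B=cv2.resize(s['img'][100:330,141:371,::-1],(400,400),interpolation=cv2.INTER_CUBIC)
cv2.imwrite('pics/c27.png',np.hstack([A,B]))
E
```

```text
[0.48676888 0.17450665 0.13592263] [[ 0.23239765  0.97249678  0.0155356 ]
 [ 0.97259251 -0.23248317  0.00392159]
 [ 0.0074255   0.01419844 -0.99987162]] 0.03152198943124665
```

View pics/c27.png

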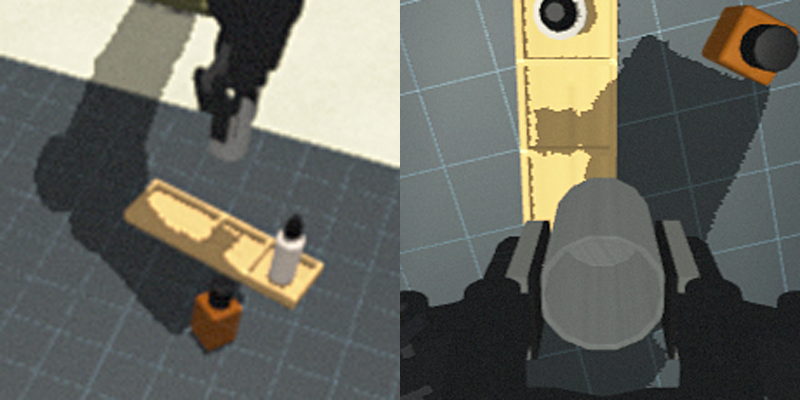

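>>> send_rows:
  rows:
    - [[-1.4, 2.1, 0], [-0.2, 0.8, 0], 2]
    - [[0, 0, 0], [0, 0, 0], 2]
    - [[0, 0, -4], [0, 0, 0], 2]
    - [[0, 0, -2.5], [0, 0, 0], 2]
    - [[0, 0, 0], [0, 0, 0], 2]

```text
clock: 34.8
eef_pos: [0.4779, 0.1875, 0.0699]
ee_rot: [[0.246, 0.969, 0.005], [0.969, -0.246, -0.004], [-0.002, 0.006, -1.0]]
ft_force: [0.3, 0.5, -0.3]
gripper_width: 0.0314
```

```bash
python3 - <<'E'
from h import *
s=take('wrist','w20.png');o=observe(); print(o['eef_pos'],o['ee_rot'],o['gripper_width'])
B=cv2.resize(s['img'][60:330,141:371,::-1],(511,600),interpolation=cv2.INTER_CUBIC)
cv2.imwrite('pics/c28.png',B)
E
```

```text
[0.47845417 0.1877909  0.07071353] [[ 0.24614107  0.96921076  0.00671334]
 [ 0.96923343 -0.24612742 -0.00280162]
 [-0.00106302  0.00719639 -0.99997354]] 0.03141057453143812
```

View pics/c28.png

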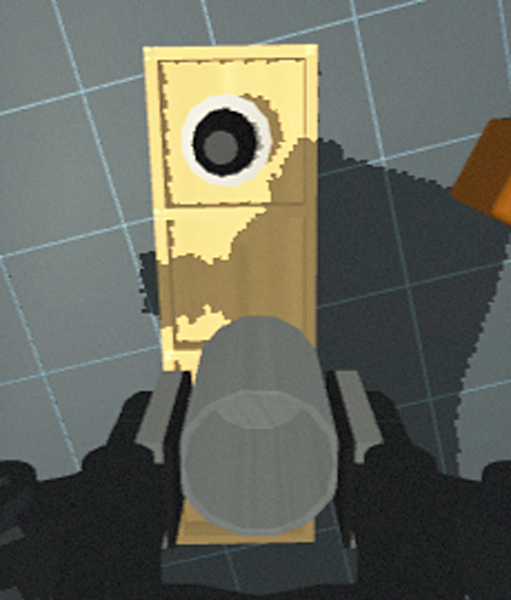

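>>> send_rows:
  rows:
    - [[-0.7, 0.8, 0], [0.1, 0.3, 0], 2]
    - [[0, 0, 0], [0, 0, 0], 2]
    - [[0, 0, -2], [0, 0, 0], 2]
    - [[0, 0, -1.5], [0, 0, 0], 2]
    - [[0, 0, 0], [0, 0, 0], 2]

```text
clock: 35.48
eef_pos: [0.4744, 0.1975, 0.0393]
ee_rot: [[0.247, 0.969, 0.009], [0.969, -0.247, 0.003], [0.005, 0.008, -1.0]]
ft_force: [-0.2, -0.1, -0.5]
gripper_width: 0.0318
```

```bash
python3 - <<'E'
from h import *
s=take('wrist','w21.png');o=observe(); print(o['eef_pos'],o['ee_rot'],o['gripper_width'])
B=cv2.resize(s['img'][60:330,141:371,::-1],(511,600),interpolation=cv2.INTER_CUBIC)
cv2.imwrite('pics/c29.png',B)
E
```

```text
[0.47479031 0.19771182 0.03982537] [[ 0.24749135  0.96884199  0.00965592]
 [ 0.96887142 -0.24753618  0.00374411]
 [ 0.00601764  0.00842871 -0.99994637]] 0.03178855719641399
```

View pics/c29.png

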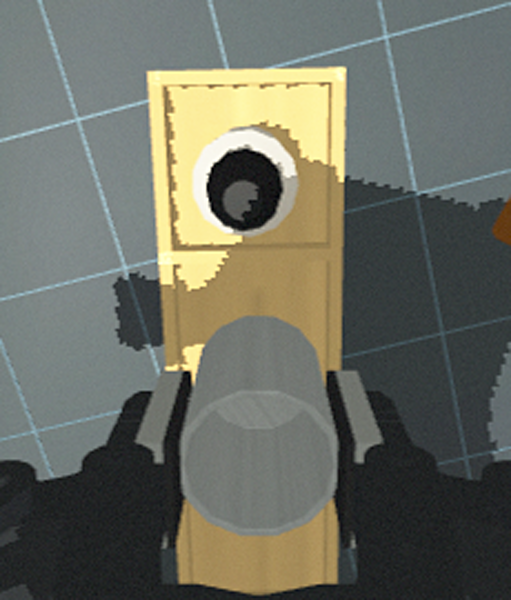

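>>> send_rows:
  rows:
    - [[-0.3, -0.2, -0.8], [-0.2, 0.5, 0], 2]
    - [[0, 0, -1.5], [0, 0, 0], 2]
    - [[0, 0, -1], [0, 0, 0], 2]
    - [[0, 0, 0], [0, 0, 0], 2]
    - [[0, 0, 0], [0, 0, 0], 2]

```text
clock: 36.15
eef_pos: [0.4731, 0.1961, 0.0076]
ee_rot: [[0.248, 0.969, 0.003], [0.969, -0.248, 0.002], [0.003, 0.003, -1.0]]
ft_force: [0.4, -0.2, -0.8]
gripper_width: 0.0312
```

>>> send_rows:
  rows:
    - [[-0.1, 0, -0.8], [0, 0, 0], 2]
    - [[0, 0, -0.3], [0, 0, 0], 2]
    - [[0, 0, 0], [0, 0, 0], 2]

```text
clock: 36.52
eef_pos: [0.4723, 0.1963, -0.0036]
ee_rot: [[0.248, 0.969, 0.004], [0.969, -0.248, 0.002], [0.003, 0.004, -1.0]]
ft_force: [-0.5, 0.2, -1.0]
gripper_width: 0.0317
```

>>> send_rows:
  rows:
    - [[0, 0, -0.2], [0, 0, 0], 2]
    - [[0, 0, -0.1], [0, 0, 0], 2]
    - [[0, 0, 0], [0, 0, 0], 2]

```text
clock: 36.9
eef_pos: [0.4725, 0.1964, -0.0067]
ee_rot: [[0.248, 0.969, 0.005], [0.969, -0.248, 0.003], [0.004, 0.004, -1.0]]
ft_force: [-0.6, -0.7, -1.2]
gripper_width: 0.0317
```

>>> send_rows:
  rows:
    - [[0, 0, -0.1], [0, 0, 0], 2]
    - [[0, 0, 0], [0, 0, 0], 2]
    - [[0, 0, 0], [0, 0, 0], 4]
    - [[0, 0, 0], [0, 0, 0], 5]
    - [[0, 0, 0], [0, 0, 0], 5.5]

```text
clock: 37.52
eef_pos: [0.4728, 0.1966, -0.0065]
ee_rot: [[0.248, 0.969, 0.006], [0.969, -0.248, 0.003], [0.004, 0.005, -1.0]]
ft_force: [-0.1, -0.0, 0.4]
gripper_width: 0.0548
```

>>> send_rows:
  rows:
    - [[0, 0, 2], [0, 0, 0], 5.5]
    - [[0, 0, 4], [0, 0, 0], 5.5]
    - [[0, 0, 5], [0, 0, 0], 5.5]
    - [[0, 0, 2], [0, 0, 0], 5.5]
    - [[0, 0, 0], [0, 0, 0], 5.5]

```text
clock: 38.15
eef_pos: [0.4719, 0.196, 0.1263]
ee_rot: [[0.248, 0.969, 0.004], [0.969, -0.248, 0.002], [0.003, 0.004, -1.0]]
ft_force: [0.1, -1.0, 0.4]
gripper_width: 0.055
```

```bash
python3 - <<'E'
from h import *
s=take('wrist','w22.png');t=take('scene');o=observe(); print(o['eef_pos'],o['ee_rot'],o['gripper_width'])
A=cv2.resize(t['img'][130:260,250:380,::-1],(400,400),interpolation=cv2.INTER_CUBIC)
B=cv2.resize(s['img'][100:330,141:371,::-1],(400,400),interpolation=cv2.INTER_CUBIC)
cv2.imwrite('pics/c30.png',np.hstack([A,B]))
E
```

```text
[0.47083381 0.19535202 0.12465053] [[ 2.47577594e-01  9.68867375e-01  1.16004918e-03]
 [ 9.68868069e-01 -2.47577438e-01 -2.78459450e-04]
 [ 1.74117274e-05  1.19287493e-03 -9.99999288e-01]] 0.05498070375629657
```

View pics/c30.png

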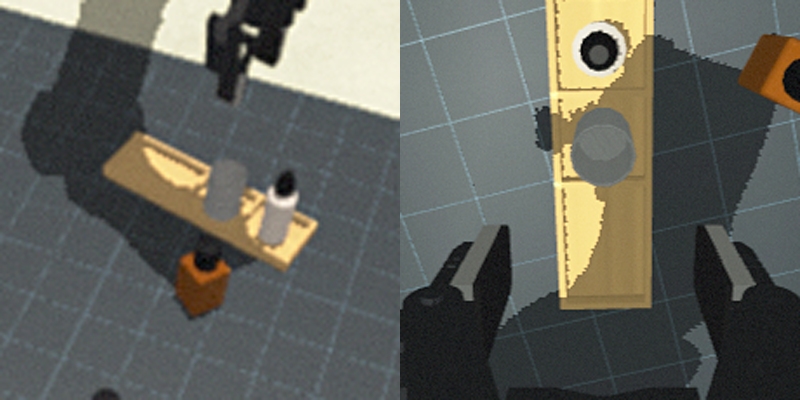

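>>> send_rows:
  rows:
    - [[1.8, -5.8, 0], [0, 0, 3], 5.5]
    - [[1.8, -5.8, 0], [0, 0, 3], 5.5]
    - [[1.8, -5.8, 0], [0, 0, 3], 5.5]
    - [[1.8, -5.8, 0], [0, 0, 2], 5.5]
    - [[1.8, -5.8, 0], [0, 0, 0], 5.5]

```text
clock: 38.88
eef_pos: [0.5579, -0.0942, 0.1174]
ee_rot: [[0.034, 0.999, -0.01], [0.999, -0.034, 0.005], [0.005, -0.01, -1.0]]
ft_force: [1.3, -0.2, -0.2]
gripper_width: 0.0551
```

>>> send_rows:
  rows:
    - [[1.8, -5.8, 0], [0, 0, 0], 5.5]
    - [[1, -4, 0], [0, 0, 0], 5.5]
    - [[0, 0, 0], [0, 0, 0], 5.5]
    - [[0, 0, 0], [0, 0, 0], 5.5]

```text
clock: 39.38
eef_pos: [0.5822, -0.2015, 0.1087]
ee_rot: [[0.043, 0.999, -0.021], [0.999, -0.043, 0.005], [0.004, -0.021, -1.0]]
ft_force: [-0.0, 0.1, 0.5]
gripper_width: 0.055
```

```bash
python3 - <<'E'
from h import *
s=take('wrist','w23.png');o=observe(); print(o['eef_pos'],o['ee_rot'],o['gripper_width'])
B=cv2.resize(s['img'][60:260,156:356,::-1],(600,600),interpolation=cv2.INTER_CUBIC)
cv2.imwrite('pics/c31.png',B)
E
```

```text
[ 0.58203134 -0.20188042  0.10873597] [[ 0.04279212  0.99885376 -0.02144758]
 [ 0.99907917 -0.0427153   0.00402728]
 [ 0.00310652 -0.02160016 -0.99976186]] 0.0551786538473463
```

View pics/c31.png

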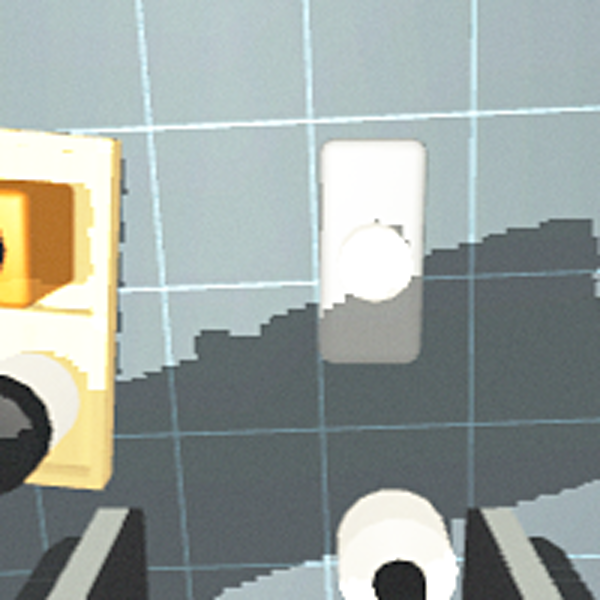

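```bash
python3 - <<'E'
from h import *
s=load('wrist'); P=[]
for a,b in((321,140),(426,140),(421,362),(318,362)): P.append(onz(s,156+a/3,60+b/3,.052)[:2])
P=np.array(P); print(P.round(4),P.mean(0)); 
for i,j in((3,0),(2,1)): d=P[i-0]*0+P[j]-P[i]; print(np.linalg.norm(d),np.degrees(np.arctan2(-d[0],d[1])))
print(onz(s,156+375/3,60+262/3,.072))
E
```

```text
[[ 0.5877 -0.1314]
 [ 0.6142 -0.1325]
 [ 0.6125 -0.1902]
 [ 0.5847 -0.1892]] [ 0.59976604 -0.16083319]
0.05783998787098848 -2.931585070145734
0.057695576217810754 -1.6333621573363133
[ 0.5995794  -0.16021975  0.072     ]
```

>>> send_rows:
  rows:
    - [[1.8, 4.1, 0], [-0.2, -1.2, 0], 5.5]
    - [[0, 0, 0], [0, 0, 0], 5.5]
    - [[0, 0, -1.5], [0, 0, 0], 5.5]
    - [[0, 0, 0], [0, 0, 0], 5.5]

```text
clock: 39.92
eef_pos: [0.5988, -0.1542, 0.0914]
ee_rot: [[0.034, 0.999, -0.004], [0.999, -0.034, 0.002], [0.002, -0.004, -1.0]]
ft_force: [0.4, 0.7, -0.4]
gripper_width: 0.0549
```

```bash
python3 - <<'E'
from h import *
s=take('wrist','w24.png');o=observe(); print(o['eef_pos'],o['ee_rot'],o['gripper_width'])
B=cv2.resize(s['img'][130:330,156:356,::-1],(600,600),interpolation=cv2.INTER_CUBIC)
cv2.imwrite('pics/c32.png',B)
for dx,dy in((-.014,.03),(.014,.03),(.014,-.03),(-.014,-.03)):
    p=proj(s,[.5998+dx+.04*dy,-.1605+dy-.04*dx,.052]); print(((p-[156,130])*3).round(0))
E
```

```text
[ 0.59938222 -0.15458502  0.09208367] [[ 0.03494747  0.99938666 -0.00223146]
 [ 0.99938711 -0.03494279  0.00209929]
 [ 0.00202003 -0.00230345 -0.99999531]] 0.05523469019046912
[257. 123.]
[370. 124.]
[364. 345.]
[259. 344.]
```

View pics/c32.png

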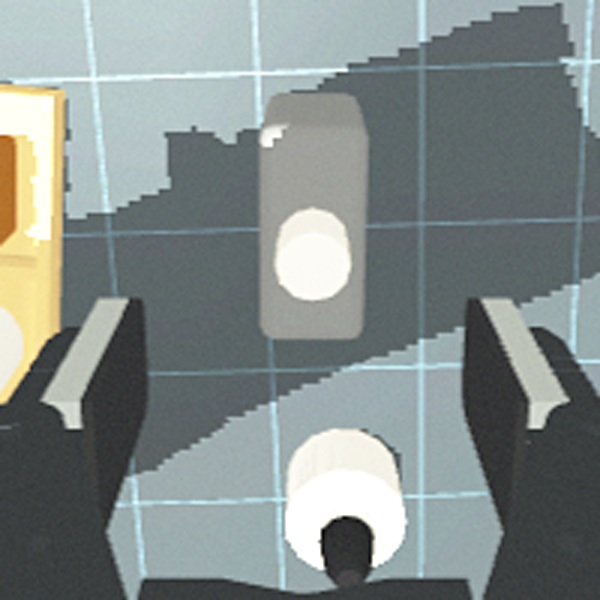

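>>> send_rows:
  rows:
    - [[0, -0.6, 0], [0, 0, 0], 5.5]
    - [[0, 0, -2], [0, 0, 0], 5.5]
    - [[0, 0, -3], [0, 0, 0], 5.5]
    - [[0, 0, -3], [0, 0, 0], 5.5]
    - [[0, 0, 0], [0, 0, 0], 5.5]

```text
clock: 40.6
eef_pos: [0.598, -0.1639, 0.007]
ee_rot: [[0.039, 0.999, -0.003], [0.999, -0.039, 0.001], [0.001, -0.003, -1.0]]
ft_force: [-0.5, 0.1, 0.2]
gripper_width: 0.055
```

>>> send_rows:
  rows:
    - [[0.15, 0.3, -1], [0, -0.1, 0], 5.5]
    - [[0, 0, -0.6], [0, 0, 0], 5.5]
    - [[0, 0, 0], [0, 0, 0], 5.5]

```text
clock: 40.98
eef_pos: [0.601, -0.1608, -0.0085]
ee_rot: [[0.039, 0.999, 0.002], [0.999, -0.039, 0.001], [0.001, 0.002, -1.0]]
ft_force: [0.8, -0.6, -0.1]
gripper_width: 0.0549
```

>>> send_rows:
  rows:
    - [[-0.1, 0, -0.4], [0, 0, 0], 5.5]
    - [[0, 0, 0], [0, 0, 0], 1.5]
    - [[0, 0, 0], [0, 0, 0], 1.5]
    - [[0, 0, 0], [0, 0, 0], 1.5]
    - [[0, 0, 0], [0, 0, 0], 1.5]

```text
clock: 41.6
eef_pos: [0.6011, -0.1611, -0.0112]
ee_rot: [[0.04, 0.999, 0.004], [0.999, -0.04, 0.001], [0.001, 0.004, -1.0]]
ft_force: [0.2, 0.5, 0.1]
gripper_width: 0.0272
```

>>> send_rows:
  rows:
    - [[0, 0, 2], [0, 0, 0], 1.5]
    - [[0, 0, 4], [0, 0, 0], 1.5]
    - [[0, 0, 5], [0, 0, 0], 1.5]
    - [[-1.5, 3, 2], [0, 0, -2], 1.5]
    - [[-2.5, 5, 0], [0, 0, -2], 1.5]

```text
clock: 42.22
eef_pos: [0.5624, -0.084, 0.1272]
ee_rot: [[0.12, 0.993, 0.01], [0.993, -0.12, -0.001], [0.0, 0.01, -1.0]]
ft_force: [0.7, 1.8, -1.9]
gripper_width: 0.0274
```

>>> send_rows:
  rows:
    - [[-2.5, 5, 0], [0, 0, -2], 1.5]
    - [[-2.5, 5, 0], [0, 0, -2], 1.5]
    - [[-2.3, 4.6, 0], [0, 0, -2], 1.5]
    - [[-1, 2, 0], [0, 0, 0], 1.5]
    - [[0, 0, 0], [0, 0, 0], 1.5]

```text
clock: 42.85
eef_pos: [0.4772, 0.093, 0.1353]
ee_rot: [[0.218, 0.976, 0.021], [0.976, -0.218, 0.002], [0.007, 0.02, -1.0]]
ft_force: [0.6, -0.1, -0.5]
gripper_width: 0.0273
```

```bash
python3 - <<'E'
from h import *
s=take('wrist','w25.png');t=take('scene');o=observe(); print(o['eef_pos'],o['ee_rot'],o['gripper_width'])
A=cv2.resize(t['img'][110:250,230:370,::-1],(400,400),interpolation=cv2.INTER_CUBIC)
B=cv2.resize(s['img'][100:330,141:371,::-1],(400,400),interpolation=cv2.INTER_CUBIC)
cv2.imwrite('pics/c33.png',np.hstack([A,B]))
E
```

```text
[0.47825709 0.09040625 0.13478545] [[ 0.22276197  0.97464316  0.0211617 ]
 [ 0.97485543 -0.22283532  0.00114369]
 [ 0.00583026  0.02037483 -0.99977541]] 0.02716265229432442
```

View pics/c33.png

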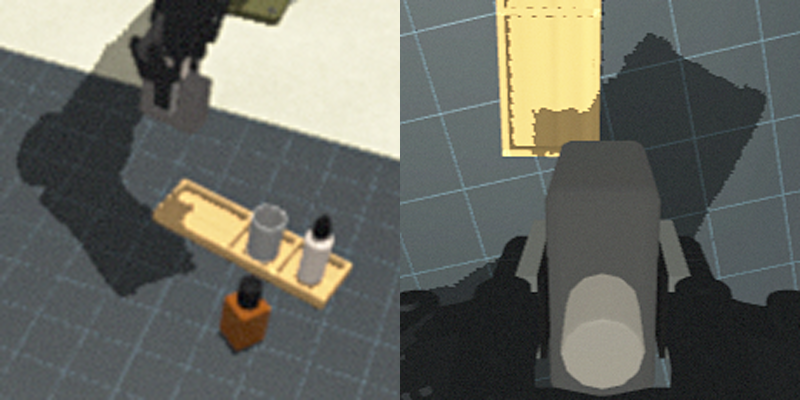

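>>> send_rows:
  rows:
    - [[-2, 3.6, 0], [0, 1.1, 0], 1.5]
    - [[0, 0, 0], [0, 0, 0], 1.5]
    - [[0, 0, -4], [0, 0, 0], 1.5]
    - [[0, 0, -1], [0, 0, 0], 1.5]
    - [[0, 0, 0], [0, 0, 0], 1.5]

```text
clock: 43.58
eef_pos: [0.4641, 0.1185, 0.085]
ee_rot: [[0.238, 0.971, 0.007], [0.971, -0.238, -0.003], [-0.001, 0.008, -1.0]]
ft_force: [0.7, -0.5, 0.0]
gripper_width: 0.0273
```

```bash
python3 - <<'E'
from h import *
s=take('wrist','w26.png');o=observe(); print(o['eef_pos'],o['ee_rot'],o['gripper_width'])
B=cv2.resize(s['img'][60:330,141:371,::-1],(511,600),interpolation=cv2.INTER_CUBIC)
cv2.imwrite('pics/c34.png',B)
w=dict(np.load('last_wrist.npz'))
E
```

```text
[0.46416895 0.1184564  0.08527965] [[ 2.38206951e-01  9.71185174e-01  7.53699408e-03]
 [ 9.71213986e-01 -2.38192336e-01 -2.79382317e-03]
 [-9.18065421e-04  7.98554216e-03 -9.99967694e-01]] 0.027581507553371343
```

View pics/c34.png

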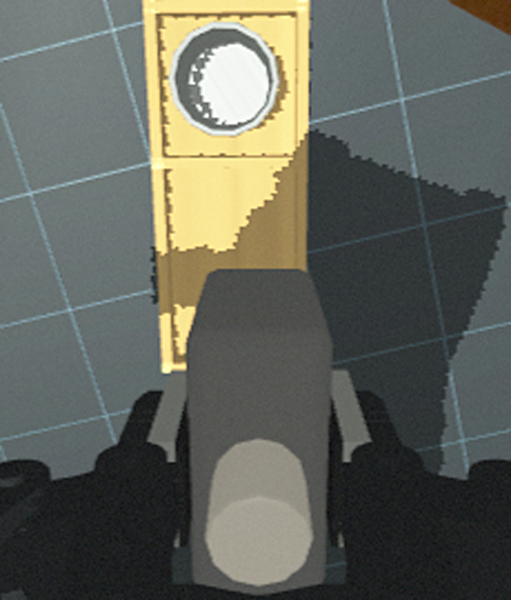

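```bash
python3 - <<'E'
from h import *
s=load('wrist')
c=np.array([.469,.182]); a=np.radians(13); yy=np.array([np.sin(a),np.cos(a)]); xx=np.array([np.cos(a),-np.sin(a)])
for u,v in((213.9,227.4),(244.5,130.7),(141+309/2.2217,60+200/2.2217),(141+155/2.2217,60+200/2.2217)):
    p=onz(s,u,v,.014)[:2]; print(p,'tray',(p-c)@xx,(p-c)@yy)
E
```

```text
[0.41751172 0.09385162] tray -0.03033957168229172 -0.09747148332837671
[0.46570629 0.17033917] tray -0.0005861812724466128 -0.01210288395319291
[0.49072607 0.14780006] tray 0.028862546925363386 -0.02843609209728646
[0.43431079 0.1616714 ] tray -0.029227182922997776 -0.027610955621517674
```

>>> send_rows:
  rows:
    - [[-0.7, 1.1, 0], [0.1, 0.4, 0.7], 1.5]
    - [[0, 0, 0], [0, 0, 0], 1.5]
    - [[0, 0, -3], [0, 0, 0], 1.5]
    - [[0, 0, -1.5], [0, 0, 0], 1.5]
    - [[0, 0, 0], [0, 0, 0], 1.5]

```text
clock: 44.25
eef_pos: [0.4597, 0.1317, 0.0427]
ee_rot: [[0.225, 0.974, 0.007], [0.974, -0.226, 0.002], [0.004, 0.007, -1.0]]
ft_force: [-0.5, -0.2, -1.0]
gripper_width: 0.027
```

```bash
python3 - <<'E'
from h import *
s=take('wrist','w27.png');o=observe(); print(o['eef_pos'],o['ee_rot'],o['gripper_width'])
B=cv2.resize(s['img'][60:330,141:371,::-1],(511,600),interpolation=cv2.INTER_CUBIC)
cv2.imwrite('pics/c35.png',B)
E
```

```text
[0.45996542 0.13180534 0.04317736] [[ 0.22561122  0.97418465  0.00799085]
 [ 0.97420623 -0.22564036  0.00294257]
 [ 0.00466966  0.00712086 -0.99996374]] 0.027348815418030366
```

View pics/c35.png

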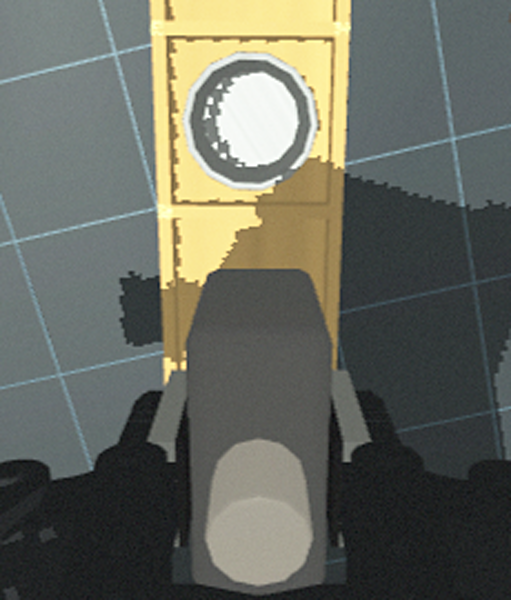

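>>> send_rows:
  rows:
    - [[-0.3, -0.25, -0.7], [-0.1, 0.4, 0], 1.5]
    - [[0, 0, -1.5], [0, 0, 0], 1.5]
    - [[0, 0, -1], [0, 0, 0], 1.5]
    - [[0, 0, 0], [0, 0, 0], 1.5]
    - [[0, 0, 0], [0, 0, 0], 1.5]

```text
clock: 44.92
eef_pos: [0.4583, 0.1293, 0.012]
ee_rot: [[0.226, 0.974, 0.004], [0.974, -0.226, 0.003], [0.003, 0.003, -1.0]]
ft_force: [-0.7, 0.2, -0.7]
gripper_width: 0.0274
```

>>> send_rows:
  rows:
    - [[-0.1, 0, -0.8], [-0.1, 0.1, 0], 1.5]
    - [[0, 0, -0.6], [0, 0, 0], 1.5]
    - [[0, 0, 0], [0, 0, 0], 1.5]

```text
clock: 45.3
eef_pos: [0.4576, 0.1295, -0.0024]
ee_rot: [[0.227, 0.974, 0.003], [0.974, -0.227, 0.001], [0.002, 0.003, -1.0]]
ft_force: [0.2, -0.2, -0.8]
gripper_width: 0.0275
```

>>> send_rows:
  rows:
    - [[0, 0, -0.3], [0, 0, 0], 1.5]
    - [[0, 0, -0.1], [0, 0, 0], 1.5]
    - [[0, 0, 0], [0, 0, 0], 1.5]

```text
clock: 45.68
eef_pos: [0.4576, 0.1296, -0.0066]
ee_rot: [[0.227, 0.974, 0.003], [0.974, -0.227, 0.001], [0.002, 0.003, -1.0]]
ft_force: [-0.8, -0.5, -0.5]
gripper_width: 0.0275
```

>>> send_rows:
  rows:
    - [[0, 0, -0.1], [0, 0, 0], 1.5]
    - [[0, 0, 0], [0, 0, 0], 1.5]
    - [[0, 0, 0], [0, 0, 0], 3]
    - [[0, 0, 0], [0, 0, 0], 4]
    - [[0, 0, 0], [0, 0, 0], 5]

```text
clock: 46.3
eef_pos: [0.4581, 0.1297, -0.0073]
ee_rot: [[0.227, 0.974, 0.004], [0.974, -0.227, 0.002], [0.003, 0.004, -1.0]]
ft_force: [0.4, 1.0, 0.2]
gripper_width: 0.05
```

>>> send_rows:
  rows:
    - [[0, 0, 2], [0, 0, 0], 5]
    - [[0, 0, 4], [0, 0, 0], 5]
    - [[0, 0, 5], [0, 0, 0], 5]
    - [[0, -3, 4], [0, 0, 0], 5]
    - [[0, -5, 3], [0, 0, 0], 5]

```text
clock: 46.92
eef_pos: [0.4566, 0.0519, 0.1764]
ee_rot: [[0.217, 0.976, 0.001], [0.976, -0.217, 0.002], [0.003, 0.001, -1.0]]
ft_force: [0.7, -0.6, -0.2]
gripper_width: 0.0501
```

>>> send_rows:
  rows:
    - [[1, -5, 2], [0, 0, 0], 5]
    - [[1, -5, 0], [0, 0, 0], 5]
    - [[0, 0, 0], [0, 0, 0], 5]
    - [[0, 0, 0], [0, 0, 0], 5]

```text
clock: 47.42
eef_pos: [0.477, -0.0557, 0.1993]
ee_rot: [[0.225, 0.974, 0.005], [0.974, -0.225, -0.0], [0.001, 0.005, -1.0]]
ft_force: [0.2, 0.4, -0.4]
gripper_width: 0.05
```

```bash
python3 - <<'E'
from h import *
s=take('wrist','w28.png');t=take('scene','s28.png');o=observe(); print(o['clock'],o['eef_pos'],o['gripper_width'])
A=cv2.resize(t['img'][100:300,140:380,::-1],(720,600),interpolation=cv2.INTER_CUBIC)
cv2.imwrite('pics/c36.png',A)
E
```

```text
47.525 [ 0.47682936 -0.05541306  0.19916844] 0.04981928904157255
```

View pics/c36.png

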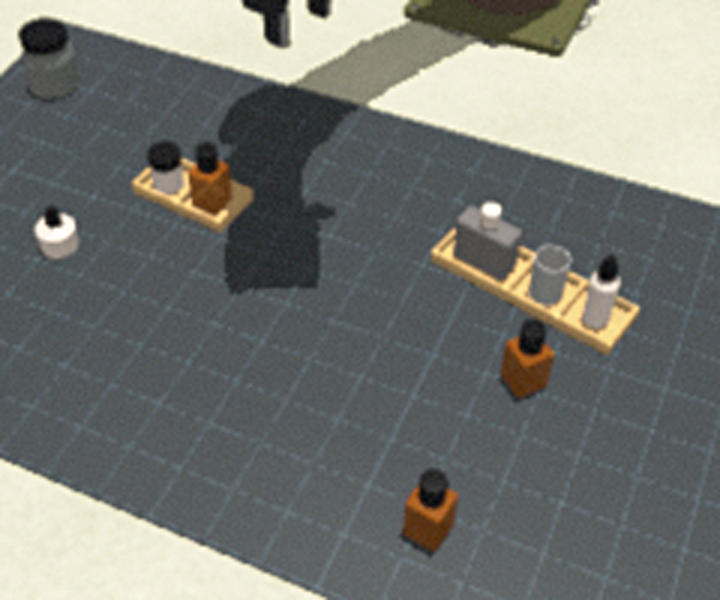

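View pics/w28.png

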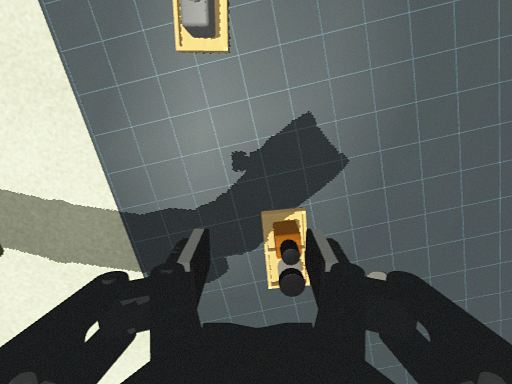

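```bash
python3 - <<'E'
from h import *
t=load('scene')
A=cv2.resize(t['img'][140:180,180:230,::-1],(400,320),interpolation=cv2.INTER_CUBIC)
B=cv2.resize(t['img'][160:220,280:355,::-1],(400,320),interpolation=cv2.INTER_CUBIC)
cv2.imwrite('pics/c37.png',np.hstack([A,B]))
a=load('top'); import plant
p=take('top')
E
```

```text
(no output)
```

View pics/c37.png

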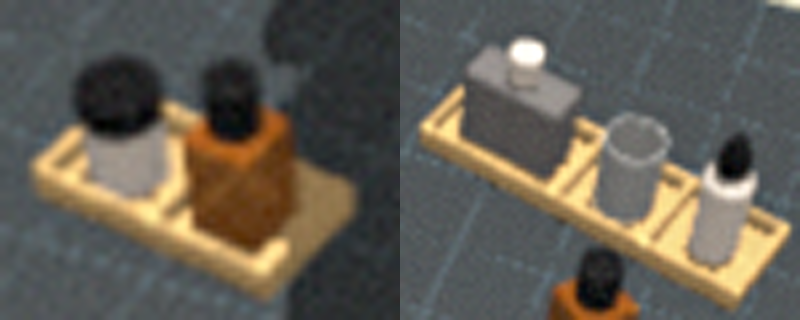

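```bash
python3 -c "
from plant import job_done
print(job_done())"
```

```text
the job is handed in; nothing more can be done
None
```

I handed the job in at about 48 s of robot time, with both kits made up in the order you listed.

- **Two-pocket tray:** holds the paint pot and the square cement bottle. I took the bottle that started farthest to the left.
- **Three-pocket tray:** holds the tall dropper bottle and the mixing cup in the square pockets, and the flat thinner bottle in the long one.

**Final checks:** the last scene and wrist pictures show all five things upright inside their pockets. The gripper is empty and well clear. I did not move the short dropper, the brush jar, the primer jar or the two spare square bottles. The short dropper, primer jar and spare bottles stand upright in the last scene pictures. I did not check the brush jar again by eye at the end. That the things sit flat on the tray floor I judged by eye and from the heights at which I let go, not by measuring each one.

**What disagreed:**
- The real fingertips sit about 33 mm behind the reported tool point. My first grasp of the pot therefore closed in the air above its lid, without moving it, and I lowered every later grasp to allow for this.
- My first measurement of the square bottle, from the top camera, differed from the close-up wrist view by about 8 mm. I used the wrist view.
- The gripper opening read 0.5 to 2.5 mm less than the nominal sizes on held things.

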